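# Open the guarded leak-test cabinet and unload the tested mould inserts

### The arm

A 7-joint arm with a two-finger parallel gripper is mounted at the origin on the work surface. World frame = base frame: x ahead of the robot, y to its left, z up, the work surface at z = 0. Lengths are in m, angles in rad, forces in N, time in s.
With the tool pointing down it reaches from about 0.4 to 0.85 m from the base axis. Payload 10.4 kg.
Tool frame: the origin (TCP) lies at the very end of the fingers, on their centre line; the grasp point (between the pads) lies 19 mm behind it; z points along the fingers, x is the direction in which the jaws open and shut, and the axes are right-handed (so a half turn about z gives the same grasp; the last joint's range is limited). The gripper opens to 87 mm and grips with 3 to 60 N. Pads are 19 mm wide; open, the fingers measure 117 mm over their backs; the gripper's body (75 mm by 190 mm) begins 51 mm behind the grasp point.
Start: joints at [1.241, 0.332, -0.065, 1.46, 0.022, 1.35, -0.088], TCP at [0.189, -0.596, 0.223] pointing down, gripper open.
Joint ranges: [-2.6, 2.6], [-0.5, 2.12], [-1.47, 1.34], [0.16, 2.42], [-1.27, 4.41], [0.06, 2.06], [-2.6, 2.6]. Speed limits (rad/s): [2.22, 2.22, 2.79, 2.79, 3.14, 3.14, 3.14].

### API

Orientations are given as a unit quaternion [x, y, z, w].
In Python, from bench import r gives the robot as it stands. The module is installed in compiled form; this text tells all that it offers.
- The arm moves only by the tool carry_out, never from a script. Its argument "commands" is a list that holds one entry, the list of rows, each a list of 7 numbers: the closure in counts, from 0 (fully open) to 255 (shut), then the shift along the tool's x, y, z in units of 25 mm (1.0 is 25 mm), then the turn, a rotation vector about the tool's x, y, z in units of 5 degrees (1.0 is 5 degrees). A call has 1 to 12 rows; each row is the pose to reach, as a shift and turn from the pose measured when the call began, along the tool's axes at that moment; what a row does not reach only later rows make up. A row lasts 1/8 s, in which the tool goes at most 62.5 mm and 10.7 degrees, less where a joint would pass 70% of its speed; a pose out of reach is approached as far as the arm can. A call with a gripper value outside its range is refused whole. The fingers move at their own pace and stop on an object; "grip_force" is the grip in N (left out, the last holds). Time passes only in rows, so rows that repeat a pose let the fingers close. It gives the time, the measured TCP pose, the force and the opening at its end, in the units of the state.
- r.read_state(): the state, without advancing time (a new reading comes with each control period).
- r.camera(name): name is "scene" or "top" or "wrist"; returns the picture (400x640x3 uint8, blue, green, red); there is no depth.
- r.camera_info(name): a dict with "fx", "fy", "cx", "cy" (pixels), "k1" (the pictures are not rectified: a ray, as slopes to the right and down, at radius r is drawn at 1 + k1 r^2 times it, then the intrinsics apply), "origin" and "rotation" of the camera in the world. Camera axes: x right, y down, z forward; pixel columns grow to the right and rows downward; lengths in m; the calibration is good to about 2 mm. A picture is of the moment at which its call begins: read the wrist's pose just before it. camera_info takes no time and is no camera call; for the wrist camera it gives the pose at the moment of the call.
- r.close_job(): hands the job in, once; it reports no verdict.
The state is a dict: "time": time; "joint_positions": joint angles; "joint_vel": joint speeds; "joint_torque": joint torques, N m; "ee_pos": TCP position; "eef_rot": TCP orientation; "ft_force": force on the tool from outside, world axes, zero at the start; "torque": the same for the moment, N m; "width": finger opening in m.
Only numpy, scipy, OpenCV 4.12 (cv2) and the standard library are available. Lean on these libraries where they do the work, as an engineer would, in place of code of your own. Each camera call takes 0.05 s, during which the arm holds its last target.

### The job

Unlock the leak-test cabinet's guard panel by giving its latch a clockwise quarter turn with the T-key and put the key back upright in its block. Then swing the panel open to its stop and lock it there by pushing the lock pin through the stay bracket and the panel's ear up to its collar. Only with the panel pinned open, lift out every insert and set each one upright, flat in a nest of its own in the grey tray; leave the pin in and the panel open.

Things in the scene. Friction and masses are not known exactly. Their poses are not given: they have to be found in the camera images.
- cabinet: Fixed grey steel leak-test cabinet, 260 (x) x 220 (y) x 110 mm high, a low box whose whole top is a hinged guard panel (aluminium frame, clear window). Origin at the centre of its underside, z up. Its -x end faces the robot; the hinge runs along x on its -y side. Inside, 5 mm walls stand 60 mm above the test platen: 250 x 210 mm of free room.
- platen_center (a point): Middle of the test platen's flat top inside the cabinet, axes as the cabinet's. The inserts stand on the platen, near (+-45, -30) and (+-45, +35) mm from this point.
- panel_hinge (a point): Point on the guard panel's hinge axis at the cabinet's middle, 112 mm above the bench. The hinge axis is this frame's x axis (frame is fixed to the cabinet).
- panel (a joint): Guard panel angle, rad: 0 shut, grows as its free (+y) edge swings up; stop at 1.75, a little past upright. 6 mm thick, 223 mm from hinge to free edge, 0.6 kg. Hinge rubs slightly: let go below about 1.2 it falls shut, past upright it stays where left. The locked latch's cam holds it shut.
- panel_handle (a point): Centre of the panel's black bow handle: a round bar 10 mm thick, 100 mm long along the frame's x (parallel to the hinge), 195 mm from the hinge measured along the panel, bar axis 36 mm above the panel's outer face (42 mm above the hinge plane). Turns with the panel; frame z is the panel's outward normal.
- latch (a joint): Cam latch angle, rad: 0 locked, grows clockwise as seen from outside the panel (from above when shut) to the stop at 1.571, unlocked; starts between 0 and 0.2. The cam clears its keeper from about 1.1; it turns with about 0.06 N m and stays where it is left.
- latch_slot (a point): Centre of the mouth of the key slot in the latch's steel plug, a 34 mm square block standing 18 mm proud of the panel, 65 mm towards +x from the panel's middle, 185 mm from the hinge. Slot 18 mm long along this frame's y, 7 mm wide along x, 16 mm deep, chamfered 1.5 mm; the frame turns with the plug, z points out of the panel.
- key_grip (a point): Centre of the cross-bar, 52 (y) x 12 (x) x 14 mm high, of the loose steel T-key, 0.12 kg; z points up. Round shank, 18 mm diameter, down to a shoulder 37 mm below this point, then a flat blade 16 mm wide (y), 5 mm thick (x), 14 mm long. The shoulder rests on a slot's mouth with the blade fully in. It stands loosely in a slot and falls out if the panel is swung with it in.
- key_tip (a point): Middle of the lower end of the key's blade, 51 mm below the key_grip point, axes as key_grip.
- keyblock_slot (a point): Centre of the mouth of the slot in the fixed aluminium key block, 50 x 50 x 32 mm high, mouth at its top: slot 20 mm long along y, 9 mm wide along x, 18 mm deep, chamfered 2 mm. The key starts standing in it.
- pin_grip (a point): Centre of the black square grip, 14 x 14 mm, 70 mm long along x, of the loose steel lock pin, 0.07 kg; x points to the tip. Then a collar of 18 mm diameter, 5 mm thick (far face 40 mm from this point) and a rod of 9 mm diameter, 60 mm long, with a tapered end. The pin balances about 40 mm from this point towards the tip.
- rest: Fixed grey two-post rest on which the pin lies level at the start, axis 45 mm above the bench along this body's x, tip to +x. Origin at its underside, below the pin_grip point. Its posts, 10 mm thick, stand at x = -32 and +64 mm; their cheeks rise 6 mm above the pin's axis.
- pin_tip (a point): Tip of the lock pin, 100 mm from pin_grip along x, axes as pin_grip.
- stay_hole (a point): Centre of the robot-side mouth of the 12 mm hole in the cabinet's fixed upright stay bracket, a steel plate 10 mm thick, 38 mm wide, at the -x, hinge-side corner, 177 mm above the bench (plate top 195). The pin goes in along this frame's x. With the panel at its stop, the hole in the panel's ear (4 mm plate, 4 mm behind the bracket) is in line. Pushed up to its collar the pin stays.
- ear_hole (a point): Centre of the robot-side mouth of the 12 mm hole in the small steel ear on the guard panel's -x edge, 70 mm from the hinge; turns with the panel. Open fully, it lies 14 mm behind stay_hole in line with it.
- tray: Fixed grey nest tray, 158 (x) x 152 (y) mm, origin at the centre of its underside. Floor 6 mm thick; four nests of 44 (x) x 56 (y) mm divided by lands 8 mm high.
- tray_nest1 (a point): Centre of the floor of tray nest 1, 6 mm above the bench, axes as the tray's. The insert's long side goes along y.
- tray_nest2 (a point): Centre of the floor of tray nest 2, 6 mm above the bench, axes as the tray's. The insert's long side goes along y.
- tray_nest3 (a point): Centre of the floor of tray nest 3, 6 mm above the bench, axes as the tray's. The insert's long side goes along y.
- tray_nest4 (a point): Centre of the floor of tray nest 4, 6 mm above the bench, axes as the tray's. The insert's long side goes along y.
- insert1_center (a point): Centre (half-way up) of mould insert 1: a steel block 32 (x) x 44 (y) x 40 mm high with a shallow cavity and four small bores in its top face, 0.3 to 0.6 kg, z up. The four look alike; two to four are present, standing on the platen in the cabinet.
- insert2_center (a point): Centre (half-way up) of mould insert 2: a steel block 32 (x) x 44 (y) x 40 mm high with a shallow cavity and four small bores in its top face, 0.3 to 0.6 kg, z up. The four look alike; two to four are present, standing on the platen in the cabinet.
- insert3_center (a point): Centre (half-way up) of mould insert 3: a steel block 32 (x) x 44 (y) x 40 mm high with a shallow cavity and four small bores in its top face, 0.3 to 0.6 kg, z up. The four look alike; two to four are present, standing on the platen in the cabinet.
- insert4_center (a point): Centre (half-way up) of mould insert 4: a steel block 32 (x) x 44 (y) x 40 mm high with a shallow cavity and four small bores in its top face, 0.3 to 0.6 kg, z up. The four look alike; two to four are present, standing on the platen in the cabinet.
Mind the look-alikes: they are no part of the job. There is more than one size of the part that bears keyblock_slot; the job needs the largest.

How it is judged:
On the way, in this order (a step that is already met when the one before it is completed fails the run):
1. The latch is unlocked with the key in its slot (value of joint latch above 1.3 rad and distance between key_tip and latch_slot below 0.02 m and z of key_tip in the frame of latch_slot below -0.007 m), for 0.1 s.
2. The key is back upright in its block (horizontal distance between key_tip and keyblock_slot below 0.008 m and z of key_tip in the frame of keyblock_slot below -0.01 m and angle between key_grip's own z axis and vertical below 0.15 rad), for 0.1 s.
3. The guard panel is swung open to its stop (value of joint panel above 1.6 rad), for 0.1 s.
4. The lock pin is through the stay bracket and the panel's ear (x of pin_tip in the frame of stay_hole above 0.045 m and angle between the x axis of pin_tip and the x axis of stay_hole, either way round below 0.35 rad and y of pin_tip in the frame of stay_hole between -0.022 and 0.022 m and z of pin_tip in the frame of stay_hole between -0.022 and 0.022 m and value of joint panel above 1.6 rad), for 0.2 s.
At the end, for the whole second after the job is handed in: Latch over 1.2 rad; panel over 1.6 rad with the pin tip at least 45 mm past the bracket mouth; key in its block (blade 10 mm in or more, within 0.15 rad of upright); every insert present upright within 0.1 rad, at rest, flat on the floor of a tray nest (all of step 2 and all of step 4 and value of joint latch above 1.2 rad and x of insert1_center in the frame of tray between -0.07 and 0.07 m and y of insert1_center in the frame of tray between -0.07 and 0.07 m and z of insert1_center in the frame of tray between 0.021 and 0.0295 m and angle between each of insert1_center, insert2_center, insert3_center, insert4_center's own z axis and vertical below 0.1 rad and linear speed of each of insert1, insert2, insert3, insert4 below 0.03 m/s and x of insert2_center in the frame of tray between -0.07 and 0.07 m and y of insert2_center in the frame of tray between -0.07 and 0.07 m and z of insert2_center in the frame of tray between 0.021 and 0.0295 m and x of insert3_center in the frame of tray between -0.07 and 0.07 m and y of insert3_center in the frame of tray between -0.07 and 0.07 m and z of insert3_center in the frame of tray between 0.021 and 0.0295 m and x of insert4_center in the frame of tray between -0.07 and 0.07 m and y of insert4_center in the frame of tray between -0.07 and 0.07 m and z of insert4_center in the frame of tray between 0.021 and 0.0295 m); the robot touches nothing.
It fails at once if An insert is lifted out while the panel is not pinned open (z of any of insert1_center, insert2_center, insert3_center, insert4_center in the frame of platen_center above 0.06 m and not (x of pin_tip in the frame of stay_hole above 0.045 m and angle between the x axis of pin_tip and the x axis of stay_hole, either way round below 0.35 rad and y of pin_tip in the frame of stay_hole between -0.022 and 0.022 m and z of pin_tip in the frame of stay_hole between -0.022 and 0.022 m)).
Of insert1, insert2, insert3, insert4 only 2 to 4 are there at a start; the rules pass over those that are not, and their reading is None.
At some moment in a run one of insert1, insert2, insert3, insert4 may be knocked a few centimetres aside while the robot is not near it.
It also fails if it takes over 210 s, if anything falls off the work surface, if the arm or the gripper's body presses on something with over 40 N, if the wrist force passes 120 N, or if a joint passes its speed limit or range.

## Working session

There is one attempt and no reset: what is moved stays moved. The work goes in short steps, Python scripts to look and compute and a tool call to move; the robot and the scene stay as the last step left them, time stands still between calls to the robot, and variables do not carry over. Pictures are saved under pics/ and viewed, and the job is handed in when it is done.

Besides the shell and the picture viewer there is one more tool, called after "Emit:" as name(argument=value, ...), one argument or row to a line, values as JSON. carry_out: Moves the arm, as the interface text tells. Its arguments: {"type":"object","properties":{"commands":{"type":"array"},"grip_force":{"type":"number"}},"required":["commands"]}

```bash
mkdir -p pics; ls
python3 - <<'E'
from bench import r
import cv2,numpy as np
s=r.read_state();print(s)
for n in("scene","top","wrist"):
    i=r.camera_info(n);print(n,i)
    cv2.imwrite(f"pics/{n}0.png",r.camera(n))
E
```

```text
pics
{'time': 0.0, 'joint_positions': array([ 1.24140151,  0.33285689, -0.06468346,  1.46096537,  0.02156835,
        1.34989639, -0.08846923]), 'joint_vel': array([ 0.00153008, -0.00286371, -0.00155533,  0.00077578, -0.00050895,
        0.00046488,  0.00048307]), 'joint_torque': array([ 3.31983447e-04, -6.23247170e+01,  2.49431364e-02, -3.89899564e+01,
       -6.12637843e-02,  3.96324706e-02,  1.83452453e-04]), 'ee_pos': array([ 0.18862713, -0.59543856,  0.22175176]), 'eef_rot': array([ 8.06855715e-01, -5.90748121e-01, -5.89979340e-04, -4.05783521e-04]), 'ft_force': array([ 0.53566167, -0.90164599, -0.25539579]), 'torque': array([-0.01897587, -0.03189818,  0.00665645]), 'width': 0.08719314773023085}
scene {'fx': 430.6115632616751, 'fy': 430.6115632616751, 'cx': 321.3813881084034, 'cy': 200.5478487341796, 'k1': -0.009296456444368857, 'origin': array([ 0.95647724, -0.1709288 ,  0.89104937]), 'rotation': array([ 0.80357505,  0.52631291, -0.15834439, -0.22844892])}
top {'fx': 440.74605461609804, 'fy': 440.74605461609804, 'cx': 314.0047403509223, 'cy': 197.36741065617608, 'k1': -0.04543086620434479, 'origin': array([ 0.37366143, -0.02714188,  1.08591695]), 'rotation': array([ 0.71279545, -0.69827175,  0.04183551, -0.05088224])}
wrist {'fx': 319.95504721450385, 'fy': 319.95504721450385, 'cx': 321.4018044932194, 'cy': 195.87416730736518, 'k1': -0.008588419916350253, 'origin': array([ 0.2664356 , -0.56959384,  0.38354976]), 'rotation': array([ 0.79748161, -0.58427301, -0.08963369,  0.1208881 ])}
```

View pics/scene0.png

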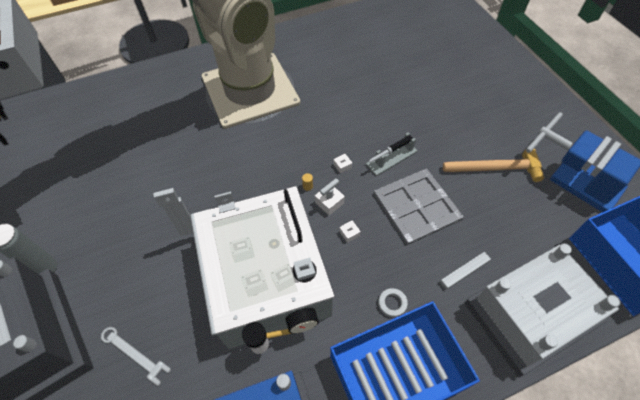

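View pics/top0.png

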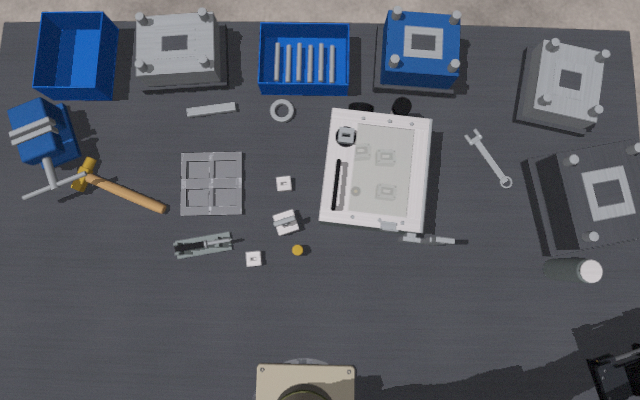

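View pics/wrist0.png

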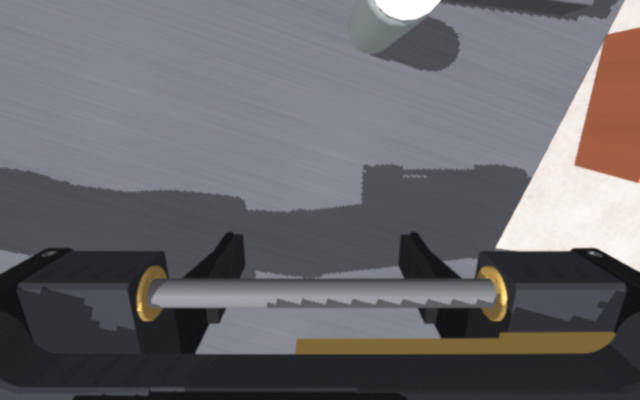

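```bash
cat > h.py <<'E'
from bench import r
import cv2,numpy as np
from scipy.spatial.transform import Rotation as R
def K(i): return np.array([[i["fx"],0,i["cx"]],[0,i["fy"],i["cy"]],[0,0,1.]]),np.array([i["k1"],0,0,0.])
def rays(i,px):
    k,d=K(i); p=cv2.undistortPoints(np.array(px,float).reshape(-1,1,2),k,d).reshape(-1,2)
    v=np.c_[p,np.ones(len(p))]; v/=np.linalg.norm(v,axis=1)[:,None]
    return np.array(i["origin"]),R.from_quat(i["rotation"]).apply(v)
def onz(i,px,z):
    o,v=rays(i,px); return o+v*((z-o[2])/v[:,2])[:,None]
def tri(obs):  # list of (info,px)
    A=np.zeros((3,3));b=np.zeros(3);L=[]
    for i,p in obs:
        o,v=rays(i,[p]);v=v[0];P=np.eye(3)-np.outer(v,v);A+=P;b+=P@o;L.append((o,P))
    x=np.linalg.solve(A,b); return x,[np.linalg.norm(P@(x-o)) for o,P in L]
def proj(i,pts):
    k,d=K(i);Rm=R.from_quat(i["rotation"]).inv()
    c=Rm.apply(np.array(pts,float).reshape(-1,3)-i["origin"])
    return cv2.projectPoints(c,np.zeros(3),np.zeros(3),k,d)[0].reshape(-1,2)
def state():
    s=r.read_state();return s,np.array(s["ee_pos"]),R.from_quat(s["eef_rot"])
def down(yaw):  # tool pointing down, tool x at world yaw
    c,s=np.cos(yaw),np.sin(yaw)
    return R.from_matrix(np.array([[c,s,0],[s,-c,0],[0,0,-1.]]))
def delta(p,Rt):
    """units for a row to reach p, Rt from now"""
    s,e,Re=state()
    d=Re.inv().apply(np.array(p)-e)/0.025
    w=(Re.inv()*Rt).as_rotvec(degrees=True)/5
    print("t=%.2f"%s["time"],"ee",e.round(4),"row shift",d.round(3),"turn",w.round(3)); return d,w
def snap(n,f):
    s,e,Re=state();i=r.camera_info(n);im=r.camera(n);cv2.imwrite(f"pics/{f}.png",im);np.save(f"pics/{f}.npy",i,allow_pickle=True);return im,i
def load(f): return cv2.imread(f"pics/{f}.png"),np.load(f"pics/{f}.npy",allow_pickle=True).item()
def crop(im,x0,y0,x1,y1,s,f): cv2.imwrite(f"pics/{f}.png",cv2.resize(im[y0:y1,x0:x1],None,fx=s,fy=s,interpolation=cv2.INTER_CUBIC))
E
python3 - <<'E'
from h import *
t,ti=snap("top","t1");s,si=snap("scene","s1")
crop(t,310,90,470,260,3.5,"t1a");crop(t,160,130,320,280,4,"t1b");crop(s,140,170,350,360,3,"s1a");crop(s,290,120,480,260,4,"s1b")
E
```

```text
(no output)
```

View pics/t1a.png

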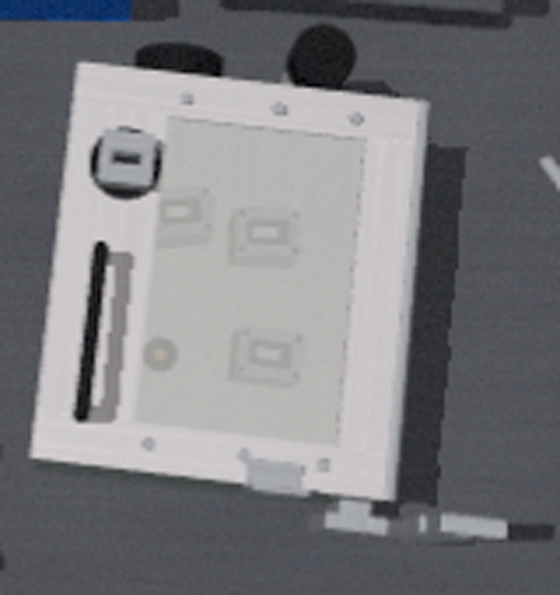

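View pics/t1b.png

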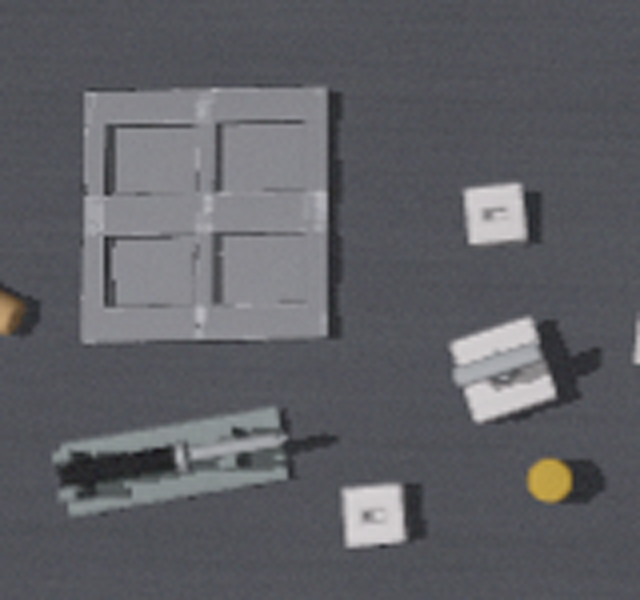

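View pics/s1a.png

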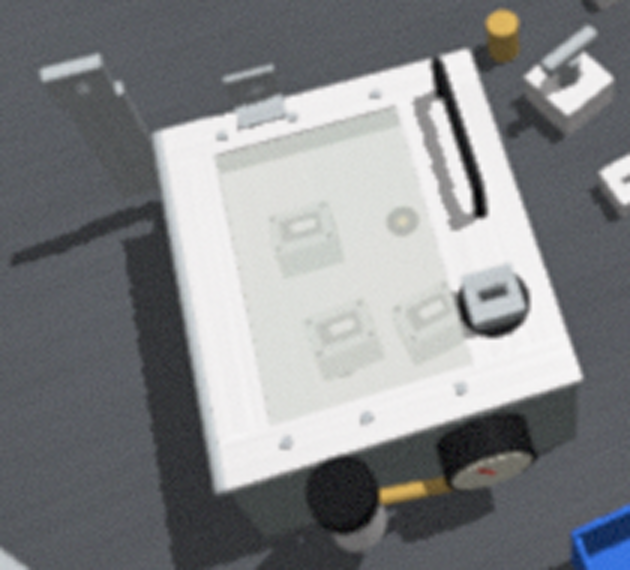

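View pics/s1b.png

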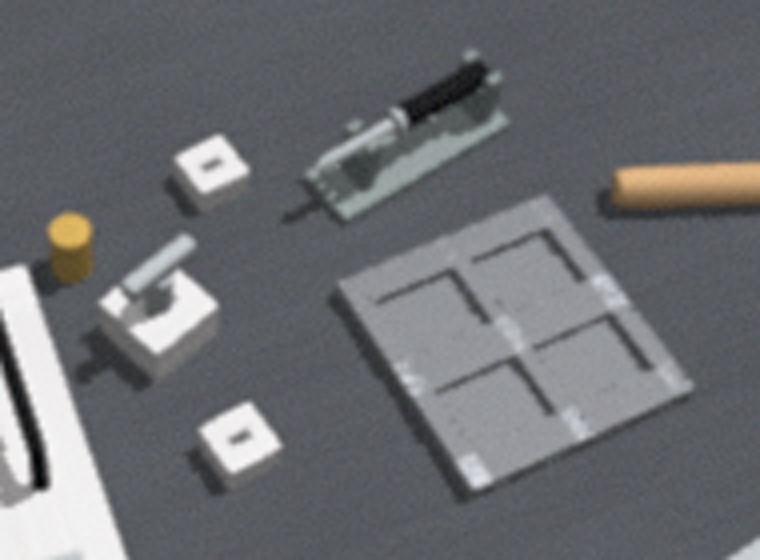

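The top and scene views show the cabinet with its hinge on the right of the top image. The key stands in the largest of the three white blocks (top px 286,222). The pin is on its rest at (203,243) and the tray is at (211,184). Three inserts are visible through the window. Next come the coarse positions.

Run:
```python
from h import *
t,ti=load("t1");s,si=load("s1")
A=lambda l:[(310+a/3.5,90+b/3.5) for a,b in l]
B=lambda l:[(160+a/4,130+b/4) for a,b in l]
SA=lambda l:[(140+a/3,170+b/3) for a,b in l]
SB=lambda l:[(290+a/4,120+b/4) for a,b in l]
P=onz(ti,A([(78,62),(428,100),(398,497),(32,458)]),.118)
print("panel top corners (top)\n",P.round(4)); print(np.linalg.norm(P-np.roll(P,-1,0),axis=1).round(3))
P=onz(si,SA([(582,378),(212,492),(155,132),(468,48)]),.118)
print("scene\n",P.round(4));print(np.linalg.norm(P-np.roll(P,-1,0),axis=1).round(3))
print("plug slot top",onz(ti,A([(126,159)]),.136), "scene",onz(si,SA([(493,294)]),.136))
print("slot tri",tri([(ti,A([(126,159)])[0]),(si,SA([(493,294)])[0])]))
print("handle ends top",onz(ti,A([(101,247),(81,417)]),.154),"scene",onz(si,SA([(438,62),(483,212)]),.154))
print("tbar top",onz(ti,B([(455,375),(541,353)]),.076).round(4))
print("tbar scene",onz(si,SB([(128,283),(190,243)]),.076).round(4))
P=onz(ti,B([(450,345),(530,318),(555,398),(478,422)]),.032);print("block",P.round(4),np.linalg.norm(P-np.roll(P,-1,0),axis=1).round(3))
for q in ([(464,187),(524,182),(528,242),(469,244)],[(342,489),(404,483),(408,542),(346,547)]):
    P=onz(ti,B(q),.032);print("decoy",P.mean(0).round(4),np.linalg.norm(P-np.roll(P,-1,0),axis=1).round(3))
P=onz(ti,B([(83,91),(328,88),(327,338),(81,343)]),.014);print("tray",P.round(4),np.linalg.norm(P-np.roll(P,-1,0),axis=1).round(3))
P=onz(si,SB([(547,197),(692,385),(475,492),(338,285)]),.014);print("tray scene",P.round(4))
P=onz(ti,B([(60,472),(180,457),(288,439)]),.045);print("pin back,collar,tip",P.round(4),np.linalg.norm(np.diff(P,axis=0),axis=1))
P=onz(si,SB([(485,72),(400,116),(318,164)]),.045);print("scene",P.round(4))
```

```text
panel top corners (top)
 [[ 0.7082 -0.0506  0.118 ]
 [ 0.6872 -0.2783  0.118 ]
 [ 0.4295 -0.2556  0.118 ]
 [ 0.4494 -0.0258  0.118 ]]
[0.229 0.259 0.231 0.26 ]
scene
 [[ 0.7065 -0.0494  0.118 ]
 [ 0.6827 -0.2799  0.118 ]
 [ 0.4248 -0.2494  0.118 ]
 [ 0.4473 -0.0233  0.118 ]]
[0.232 0.26  0.227 0.26 ]
plug slot top [[ 0.63872077 -0.08155547  0.136     ]] scene [[ 0.63981302 -0.08100446  0.136     ]]
slot tri (array([ 0.63917858, -0.08124074,  0.13471611]), [np.float64(0.0004008047524966983), np.float64(0.000400804752496569)])
handle ends top [[ 0.57760557 -0.0657501   0.154     ]
 [ 0.47210525 -0.05506945  0.154     ]] scene [[ 0.47351187 -0.05323871  0.154     ]
 [ 0.59261448 -0.06778955  0.154     ]]
tbar top [[0.4439 0.0784 0.076 ]
 [0.4576 0.0293 0.076 ]]
tbar scene [[0.4557 0.034  0.076 ]
 [0.4448 0.0777 0.076 ]]
block [[0.4649 0.0866 0.032 ]
 [0.4822 0.0389 0.032 ]
 [0.4344 0.0227 0.032 ]
 [0.4191 0.0683 0.032 ]] [0.051 0.05  0.048 0.049]
decoy [0.5453 0.0612 0.032 ] [0.037 0.037 0.036 0.035]
decoy [0.3626 0.1279 0.032 ] [0.037 0.035 0.037 0.034]
tray [[0.6212 0.3246 0.014 ]
 [0.6256 0.1703 0.014 ]
 [0.4692 0.1641 0.014 ]
 [0.4629 0.316  0.014 ]] [0.154 0.157 0.152 0.159]
tray scene [[0.4646 0.3164 0.014 ]
 [0.6172 0.3236 0.014 ]
 [0.6272 0.1729 0.014 ]
 [0.4707 0.1661 0.014 ]]
pin back,collar,tip [[0.3835 0.3141 0.045 ]
 [0.394  0.2429 0.045 ]
 [0.4061 0.1792 0.045 ]] [0.07197908 0.0648431 ]
scene [[0.3805 0.3141 0.045 ]
 [0.3903 0.2476 0.045 ]
 [0.4033 0.1837 0.045 ]]
```

Run:
```python
from h import *
s,e,Re=state();i=r.camera_info("wrist")
print("cam in tool",Re.inv().apply(i["origin"]-e).round(4),(Re.inv()*R.from_quat(i["rotation"])).as_matrix().round(3))
delta([.42,-.25,.34],down(np.radians(-30)))
delta([.45,.055,.27],down(np.radians(15.6)))
```

```text
cam in tool [-0.0014 -0.082  -0.1617] [[ 1.    -0.001 -0.001]
 [ 0.001  0.955  0.297]
 [ 0.    -0.297  0.955]]
t=0.25 ee [ 0.1887 -0.5957  0.2222] row shift [-10.39  -12.995  -4.706] turn [-2.000e-03  6.000e-03 -8.484e+00]
t=0.25 ee [ 0.1887 -0.5957  0.2222] row shift [-21.656 -17.824  -1.899] turn [-5.0000e-03  5.0000e-03 -1.7604e+01]
```

Emit:
carry_out(
  commands=[
    [[0,-2,-2.6,-1,0,0,-1.6],[0,-4,-5.2,-2,0,0,-3.2],[0,-6.2,-7.8,-3,0,0,-5],[0,-8.3,-10.4,-4,0,0,-6.8],[0,-10.4,-13,-4.7,0,0,-8.5],[0,-12.2,-13.9,-4.2,0,0,-10.3],[0,-14.1,-14.8,-3.7,0,0,-12.1],[0,-16,-15.8,-3.2,0,0,-14],[0,-18,-16.6,-2.7,0,0,-15.8],[0,-20,-17.2,-2.2,0,0,-17.2],[0,-21.6,-17.8,-1.9,0,0,-17.6],[0,-21.6,-17.8,-1.9,0,0,-17.6]],
  ],
)

```text
time: 1.75
ee_pos: [0.4494, 0.0563, 0.2698]
eef_rot: [0.991, 0.137, 0.0, -0.0]
ft_force: [0.5, -0.1, -0.0]
width: 0.087
```

Run:
```python
from h import *
delta([.45,.055,.27],down(np.radians(15.6)))
w,wi=snap("wrist","w2")
print(proj(wi,[[.45,.055,.076],[.45,.055,.069]]))
```

```text
t=1.75 ee [0.4494 0.0563 0.2698] row shift [ 0.008  0.057 -0.008] turn [-0.002 -0.003  0.027]
[[321.68835815 174.32493331]
 [321.67687309 172.91798368]]
```

View pics/w2.png

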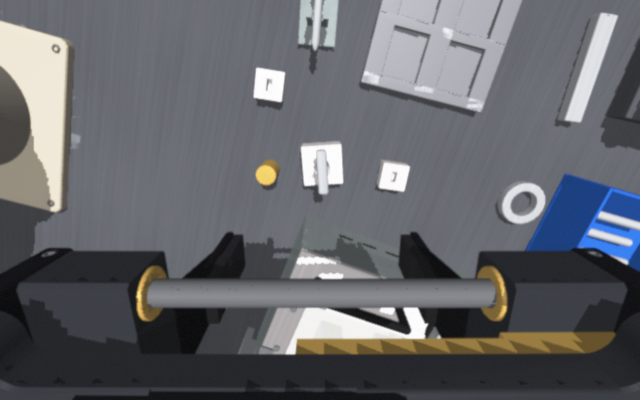

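Run:
```python
from h import *
w,wi=load("w2"); crop(w,290,130,360,205,8,"w2a")
```

```text
(no output)
```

View pics/w2a.png

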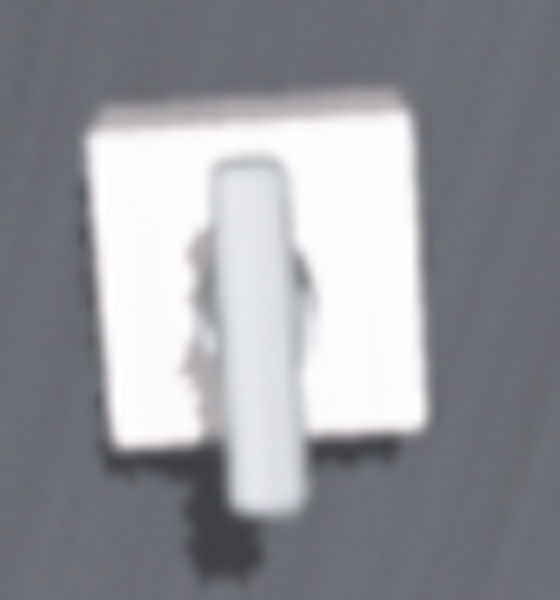

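Run:
```python
from h import *
w,wi=load("w2");C=lambda l:[(290+a/8,130+b/8) for a,b in l]
P=onz(wi,C([(249,160),(268,517)]),.076);d=P[0]-P[1];print("bar",P.round(4),P.mean(0).round(4),np.linalg.norm(d).round(4),"x yaw",np.degrees(np.arctan2(d[1],d[0]))-90)
P=onz(wi,C([(90,130),(408,110),(428,430),(118,447)]),.032);d1=P[1]-P[0];d2=P[2]-P[1];d3=P[3]-P[2]
print("block",P.mean(0).round(4),[np.linalg.norm(v).round(4) for v in(d1,d2,d3)],[np.degrees(np.arctan2(v[1],v[0])) for v in(d1,d2,d3)])
```

```text
bar [[0.4419 0.0816 0.076 ]
 [0.4586 0.0323 0.076 ]] [0.4502 0.0569 0.076 ] 0.0521 x yaw 18.709768993478164
block [0.4509 0.0566 0.032 ] [np.float64(0.0496), np.float64(0.0517), np.float64(0.0502)] [np.float64(19.270762427428636), np.float64(-69.69276089767827), np.float64(-161.076475715921)]
```

Run:
```python
from h import *
delta([.4502,.0569,.12],down(np.radians(18.7)))
delta([.4502,.0569,.050],down(np.radians(18.7)))
```

```text
t=1.80 ee [0.449  0.0616 0.2692] row shift [-0.008  0.206  5.968] turn [-0.023 -0.005 -0.536]
t=1.80 ee [0.449  0.0616 0.2692] row shift [-0.009  0.211  8.768] turn [-0.023 -0.005 -0.536]
```

Run:
```python
from h import *
for k in range(3):
    s,e,Re=state();print(s["time"],e.round(4),np.abs(s["joint_vel"]).max().round(4))
    w,wi=snap("wrist","w3")
crop(w,290,130,360,205,8,"w3a")
```

```text
1.8 [0.449  0.0616 0.2692] 0.151
1.85 [0.4492 0.0585 0.2696] 0.0904
1.9 [0.4495 0.0555 0.2698] 0.0629
```

View pics/w3a.png

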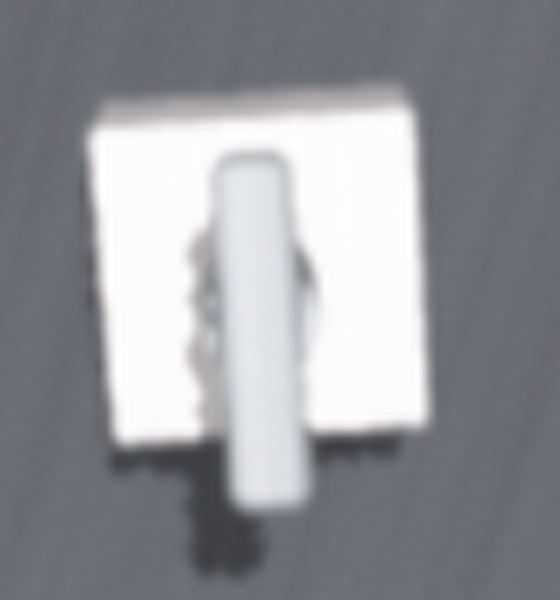

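Run:
```python
from h import *
delta([.4502,.0569,.14],down(np.radians(18.7)))
```

```text
t=1.95 ee [0.4497 0.0537 0.27  ] row shift [ 0.055 -0.117  5.198] turn [-0.004  0.004 -0.607]
```

Emit:
carry_out(
  commands=[
    [[138,0.05,-0.1,1.3,0,0,-0.6],[138,0.05,-0.1,2.6,0,0,-0.6],[138,0.05,-0.1,4.0,0,0,-0.6],[138,0.05,-0.1,5.2,0,0,-0.6],[138,0.05,-0.1,5.2,0,0,-0.6],[138,0.05,-0.1,5.2,0,0,-0.6],[138,0.05,-0.1,5.2,0,0,-0.6]],
  ],
  grip_force=30,
)

```text
time: 2.82
ee_pos: [0.4511, 0.0561, 0.1413]
eef_rot: [0.987, 0.162, 0.001, 0.0]
ft_force: [-0.4, -0.5, -1.1]
width: 0.0404
```

Run:
```python
from h import *
for k in range(2):
    s,e,Re=state();print(s["time"],e.round(4),np.abs(s["joint_vel"]).max().round(4),s["width"])
    w,wi=snap("wrist","w4")
print(proj(wi,[[.4502,.0569,.076]]))
```

```text
2.825 [0.4511 0.0561 0.1413] 0.0069 0.040429187639961256
2.875 [0.451  0.0562 0.1411] 0.0074 0.03995576518112773
[[320.91983196 211.13662326]]
```

View pics/w4.png

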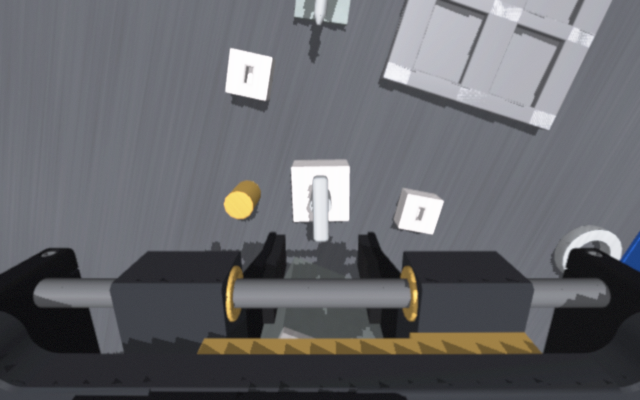

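Run:
```python
from h import *
w,wi=load("w4"); crop(w,280,150,360,250,6,"w4a")
```

```text
(no output)
```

View pics/w4a.png

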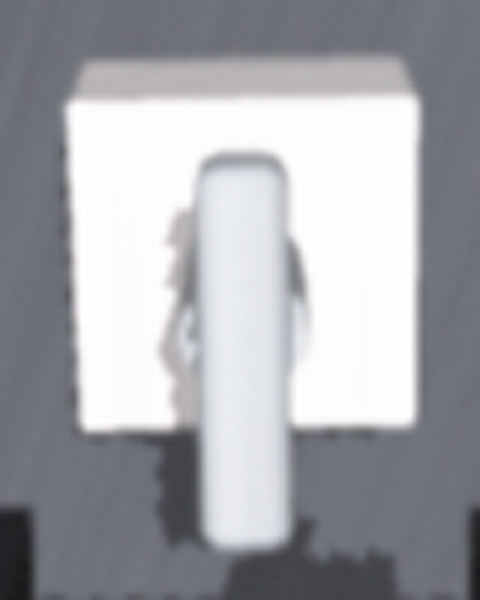

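Run:
```python
from h import *
w,wi=load("w4");C=lambda l:[(280+a/6,150+b/6) for a,b in l]
P=onz(wi,C([(242,160),(248,549)]),.076);d=P[0]-P[1];print("bar",P.mean(0).round(4),np.linalg.norm(d).round(4),"x yaw",np.degrees(np.arctan2(d[1],d[0]))-90)
P=onz(wi,C([(68,98),(417,97),(417,427),(80,431)]),.032);ds=np.roll(P,-1,0)-P
print("block",P.mean(0).round(4),np.linalg.norm(ds,axis=1).round(4),[np.degrees(np.arctan2(v[1],v[0])).round(1) for v in ds])
delta([*onz(wi,C([(242,160),(248,549)]),.076).mean(0)[:2],.05],down(np.radians(18.5)))
```

```text
bar [0.4499 0.0576 0.076 ] 0.0518 x yaw 19.38695628905414
block [0.4504 0.0564 0.032 ] [0.0501 0.0509 0.0511 0.0514] [np.float64(18.7), np.float64(-69.9), np.float64(-160.7), np.float64(109.0)]
t=2.92 ee [0.4508 0.0563 0.1409] row shift [-0.02  -0.064  3.636] turn [ 0.005 -0.012  0.029]
```

Emit:
carry_out(
  commands=[
    [[138,-0.02,-0.04,1.2,0,0,0],[138,-0.02,-0.04,2.4,0,0,0],[138,-0.02,-0.04,3.6,0,0,0],[138,-0.02,-0.04,3.6,0,0,0],[255,-0.02,-0.04,3.6,0,0,0],[255,-0.02,-0.04,3.6,0,0,0],[255,-0.02,-0.04,3.6,0,0,0],[255,-0.02,-0.04,3.6,0,0,0]],
  ],
  grip_force=40,
)

```text
time: 3.92
ee_pos: [0.4506, 0.057, 0.0516]
eef_rot: [0.987, 0.162, 0.001, 0.0]
ft_force: [-1.1, 0.1, 6.7]
width: 0.0164
```

Run:
```python
from h import *
s,e,Re=state();print(s["time"],e.round(4),np.degrees(Re.as_euler('zyx')).round(2),s["width"],s["ft_force"])
w,wi=snap("wrist","w5")
```

```text
3.925 [0.4506 0.057  0.0516] [-1.8640e+01  1.3000e-01  1.7997e+02] 0.016444468058879183 [-1.13404518  0.14956447  6.65992797]
```

View pics/w5.png

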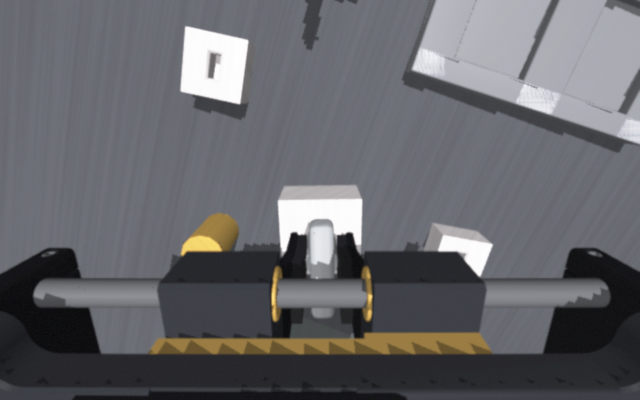

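Emit:
carry_out(
  commands=[
    [[255,0,0,0,0,0,0],[255,0,0,0,0,0,0],[255,0,0,0,0,0,0]],
  ],
)

```text
time: 4.35
ee_pos: [0.4507, 0.057, 0.0516]
eef_rot: [0.987, 0.162, 0.001, 0.0]
ft_force: [-1.2, 0.1, 3.3]
width: 0.0162
```

Emit:
carry_out(
  commands=[
    [[160,0,0,0,0,0,0],[160,0,0,-0.2,0,0,0],[160,0,0,-0.44,0,0,0],[160,0,0,-0.44,0,0,0],[255,0,0,-0.44,0,0,0],[255,0,0,-0.44,0,0,0],[255,0,0,-0.44,0,0,0],[255,0,0,-0.44,0,0,0],[255,0,0,-0.44,0,0,0]],
  ],
  grip_force=40,
)

```text
time: 5.48
ee_pos: [0.451, 0.057, 0.063]
eef_rot: [0.987, 0.162, 0.001, 0.0]
ft_force: [-0.7, 0.6, 4.5]
width: 0.0121
```

Run:
```python
from h import *
delta([.451,.057,.24],down(np.radians(18.5)))
delta([.63,-.13,.24],down(np.radians(-10)))
```

```text
t=5.47 ee [0.451 0.057 0.063] row shift [ 0.018  0.011 -7.081] turn [ 0.016 -0.031  0.027]
t=5.47 ee [0.451 0.057 0.063] row shift [ 4.412  9.386 -7.056] turn [ 0.008 -0.035  5.727]
```

Emit:
carry_out(
  commands=[
    [[255,0,0,-1,0,0,0],[255,0,0,-3,0,0,0],[255,0,0,-5,0,0,0],[255,0,0,-7,0,0,0],[255,1.1,2.4,-7,0,0,1.5],[255,2.2,4.7,-7,0,0,3],[255,3.3,7,-7,0,0,4.5],[255,4,8.8,-7,0,0,5.5],[255,4.4,9.4,-7,0,0,5.7],[255,4.4,9.4,-7,0,0,5.7],[255,4.4,9.4,-7,0,0,5.7],[255,4.4,9.4,-7,0,0,5.7]],
  ],
)

```text
time: 6.98
ee_pos: [0.6294, -0.1294, 0.239]
eef_rot: [0.996, -0.085, 0.002, 0.0]
ft_force: [0.3, 0.1, -0.6]
width: 0.0116
```

Run:
```python
from h import *
for k in range(2):
    s,e,Re=state();print(s["time"],e.round(4),np.abs(s["joint_vel"]).max().round(4),s["width"])
    w,wi=snap("wrist","w6")
print(proj(wi,[[.639,-.081,.136]]))
```

```text
6.975 [ 0.6294 -0.1294  0.239 ] 0.0057 0.01160158271657314
7.025 [ 0.6295 -0.1296  0.2391] 0.0055 0.011621595314832934
[[323.38290915 139.2779298 ]]
```

View pics/w6.png

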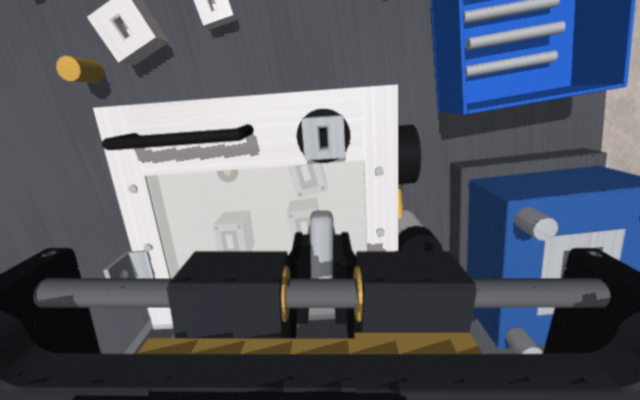

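Run:
```python
from h import *
w,wi=load("w6"); crop(w,290,100,360,170,8,"w6a")
# dark slot mask inside plug
g=cv2.cvtColor(w,cv2.COLOR_BGR2GRAY)
m=np.zeros_like(g);m[118:156,308:338]=(g[118:156,308:338]<70)*255
n,l,st,c=cv2.connectedComponentsWithStats(m)
for k in range(1,n):
    if st[k,4]>20:
        pts=np.argwhere(l==k)[:,::-1].astype(np.float32);print(st[k],c[k],cv2.minAreaRect(pts))
```

```text
[319 128   8  19 130] [322.96923077 136.80769231] ((322.5, 137.0), (18.0, 7.0), 90.0)
```

View pics/w6a.png

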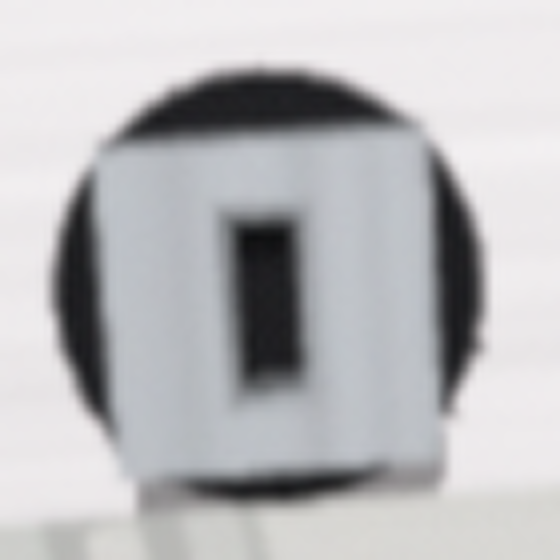

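Run:
```python
from h import *
w,wi=load("w6");C=lambda l:[(290+a/8,100+b/8) for a,b in l]
for z in(.136,):
    P=onz(wi,C([(97,148),(425,125),(442,465),(122,478)]),z);ds=np.roll(P,-1,0)-P
    print("plug",P.mean(0).round(4),np.linalg.norm(ds,axis=1).round(4),[np.degrees(np.arctan2(v[1],v[0])).round(1) for v in ds])
    P=onz(wi,C([(220,208),(298,204),(314,388),(236,394)]),z);ds=np.roll(P,-1,0)-P
    print("slot",P.mean(0).round(4),np.linalg.norm(ds,axis=1).round(4),[np.degrees(np.arctan2(v[1],v[0])).round(1) for v in ds])
    s,e,Re=state();x=Re.apply([1,0,0]);print("tool x yaw",np.degrees(np.arctan2(x[1],x[0])),"tilt",Re.apply([0,0,1]).round(4))
```

```text
plug [ 0.6396 -0.0804  0.136 ] [0.0331 0.0346 0.0335 0.0337] [np.float64(-6.0), np.float64(-95.8), np.float64(172.5), np.float64(83.6)]
slot [ 0.6393 -0.0795  0.136 ] [0.0079 0.0188 0.0081 0.019 ] [np.float64(-7.0), np.float64(-94.5), np.float64(174.5), np.float64(85.0)]
tool x yaw -9.812829121922885 tilt [ 3.4e-03 -9.0e-04 -1.0e+00]
```

Run:
```python
from h import *
delta([.6394,-.0808,.239],down(np.radians(-6.5)))
delta([.6394,-.0808,.186],down(np.radians(-6.5)))
```

```text
t=7.08 ee [ 0.6295 -0.1298  0.2391] row shift [ 0.055 -2.     0.002] turn [ 0.005 -0.04  -0.663]
t=7.08 ee [ 0.6295 -0.1298  0.2391] row shift [ 0.047 -2.     2.122] turn [ 0.005 -0.04  -0.663]
```

Emit:
carry_out(
  commands=[
    [[255,0.05,-0.7,0,0,0,-0.3],[255,0.05,-1.4,0,0,-0.02,-0.66],[255,0.05,-2.0,0,0,-0.04,-0.66],[255,0.05,-2.0,0.7,0,-0.04,-0.66],[255,0.05,-2.0,1.4,0,-0.04,-0.66],[255,0.05,-2.0,2.1,0,-0.04,-0.66],[255,0.05,-2.0,2.12,0,-0.04,-0.66],[255,0.05,-2.0,2.12,0,-0.04,-0.66],[255,0.05,-2.0,2.12,0,-0.04,-0.66]],
  ],
)

```text
time: 8.2
ee_pos: [0.6399, -0.0809, 0.1868]
eef_rot: [0.998, -0.057, 0.001, 0.0]
ft_force: [0.5, 0.5, -0.0]
width: 0.0114
```

Run:
```python
from h import *
s,e,Re=state();print(s["time"],e.round(4),np.abs(s["joint_vel"]).max().round(4),s["width"],s["ft_force"])
w,wi=snap("wrist","w7");t,ti=snap("scene","s7")
crop(w,240,150,400,330,3.3,"w7a");crop(t,240,210,340,310,6,"s7a")
delta([.6394,-.0808,.186],down(np.radians(-6.5)))
```

```text
8.2 [ 0.6399 -0.0809  0.1868] 0.0033 0.011414329918952295 [ 0.4867837   0.47578446 -0.03204566]
t=8.30 ee [ 0.6398 -0.0809  0.1867] row shift [-0.015 -0.     0.028] turn [ 0.005 -0.013 -0.003]
```

View pics/w7a.png

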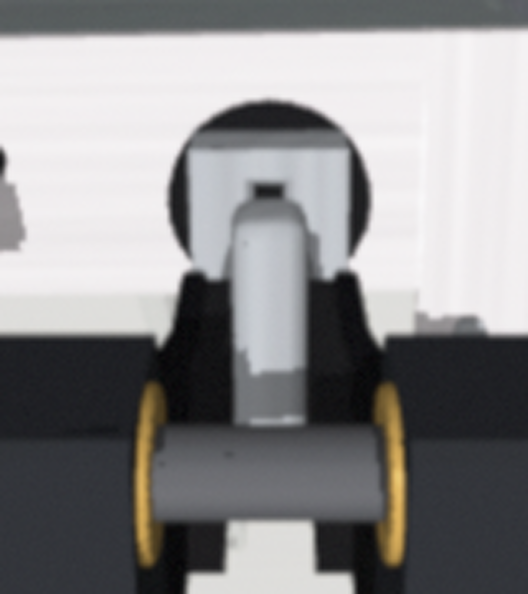

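View pics/s7a.png

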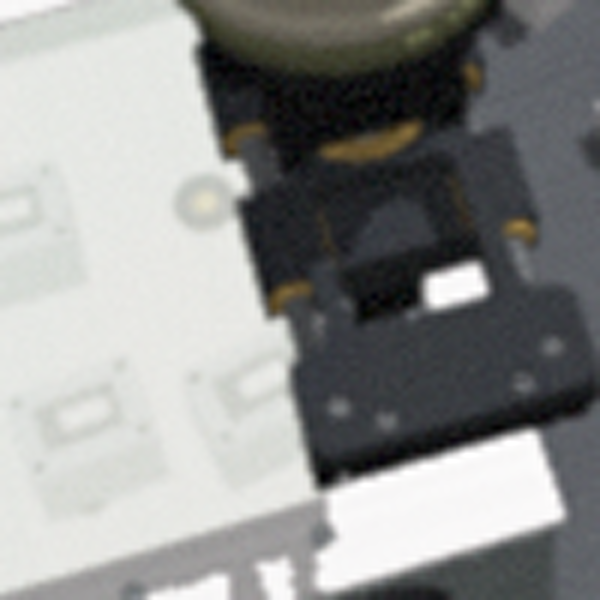

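Emit:
carry_out(
  commands=[
    [[255,-0.01,0,0.15,0,0,0],[255,-0.01,0,0.3,0,0,0],[255,-0.01,0,0.4,0,0,0],[255,-0.01,0,0.5,0,0,0],[255,-0.01,0,0.5,0,0,0]],
  ],
)

```text
time: 8.93
ee_pos: [0.6394, -0.0808, 0.1739]
eef_rot: [0.998, -0.057, 0.0, 0.0]
ft_force: [-0.9, 0.9, -0.8]
width: 0.0112
```

Emit:
carry_out(
  commands=[
    [[255,0,0,0.1,0,0,0],[255,0,0,0.2,0,0,0],[255,0,0,0.24,0,0,0],[255,0,0,0.24,0,0,0]],
  ],
)

```text
time: 9.43
ee_pos: [0.6394, -0.0808, 0.1678]
eef_rot: [0.998, -0.057, 0.0, 0.0]
ft_force: [-0.6, 0.1, -0.9]
width: 0.0119
```

Emit:
carry_out(
  commands=[
    [[255,0,0,0,0,0,1.6],[255,0,0,0,0,0,3.4],[255,0,0,0,0,0,5.2],[255,0,0,0,0,0,7],[255,0,0,0,0,0,8.8],[255,0,0,0,0,0,10.6],[255,0,0,0,0,0,12.4],[255,0,0,0,0,0,14.2],[255,0,0,0,0,0,16],[255,0,0,0,0,0,17.4],[255,0,0,0,0,0,17.4],[255,0,0,0,0,0,17.4]],
  ],
)

```text
time: 10.92
ee_pos: [0.6398, -0.0815, 0.168]
eef_rot: [-0.686, 0.728, -0.001, 0.0]
ft_force: [4.4, -3.9, -1.8]
width: 0.0116
```

Run:
```python
from h import *
s,e,Re=state();print(s["time"],e.round(4),s["width"],s["ft_force"].round(2),s["torque"].round(3),s["joint_positions"].round(2))
x=Re.apply([1,0,0]);print("tool x yaw",np.degrees(np.arctan2(x[1],x[0])))
w,wi=snap("wrist","w8")
```

```text
10.925 [ 0.6398 -0.0815  0.168 ] 0.011600310031285954 [ 4.44 -3.86 -1.85] [-0.97  -1.057  0.075] [ 0.35  0.44 -0.4   1.46  0.17  1.28 -1.69]
tool x yaw -93.38520416826861
```

View pics/w8.png

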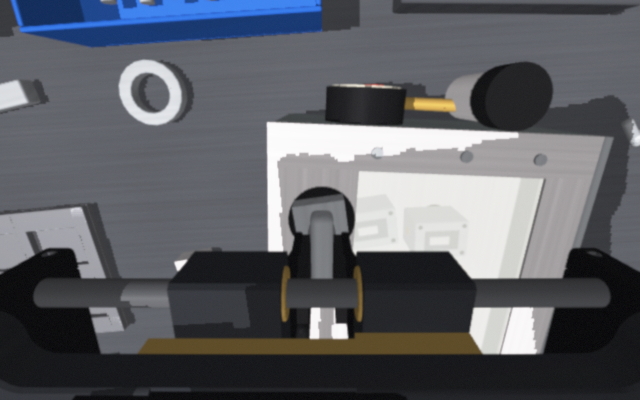

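Emit:
carry_out(
  commands=[
    [[255,0,0,0,0,0,1.0],[255,0,0,0,0,0,2.0],[255,0,0,0,0,0,2.0],[255,0,0,0,0,0,2.0]],
  ],
)

```text
time: 11.48
ee_pos: [0.6399, -0.0817, 0.1681]
eef_rot: [-0.621, 0.784, -0.001, 0.0]
ft_force: [3.1, -3.4, -2.2]
width: 0.0119
```

Run:
```python
from h import *
s,e,Re=state();print(s["time"],e.round(4),s["width"],s["ft_force"].round(2),s["torque"].round(3),s["joint_positions"].round(2))
x=Re.apply([1,0,0]);print("tool x yaw",np.degrees(np.arctan2(x[1],x[0])))
w,wi=snap("wrist","w9");crop(w,270,170,380,260,6,"w9a")
```

```text
11.475 [ 0.6399 -0.0817  0.1681] 0.011944070249005711 [ 3.15 -3.39 -2.17] [-0.821 -0.69   0.043] [ 0.33  0.43 -0.37  1.46  0.16  1.28 -1.85]
tool x yaw -103.24333830598634
```

View pics/w9a.png

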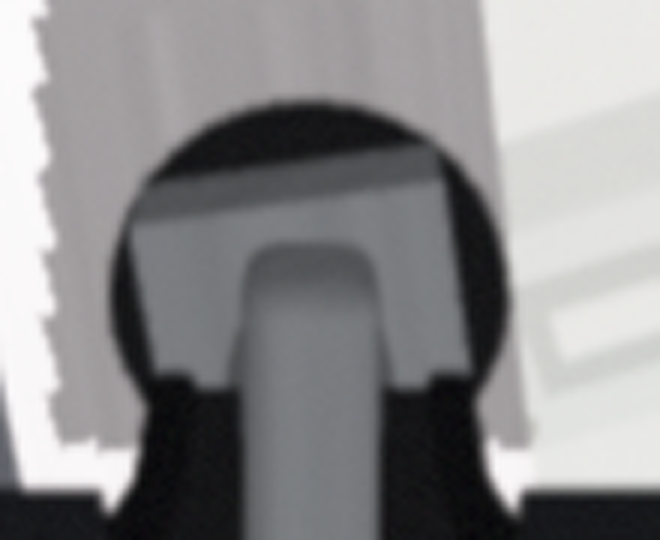

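Emit:
carry_out(
  commands=[
    [[255,0,0,0,0,0,-1.0],[255,0,0,0,0,0,-1.6],[255,0,0,-0.3,0,0,-1.6],[255,0,0,-0.8,0,0,-1.6],[255,0,0,-1.6,0,0,-1.6],[255,0,0,-2.4,0,0,-1.6],[255,0,0,-3.0,0,0,-1.6],[255,0,0,-3.0,0,0,-1.6],[255,0,0,-3.0,0,0,-1.6]],
  ],
)

```text
time: 12.65
ee_pos: [0.6394, -0.0816, 0.2424]
eef_rot: [-0.674, 0.739, -0.001, -0.0]
ft_force: [-0.4, -0.6, -1.7]
width: 0.0116
```

Run:
```python
from h import *
s,e,Re=state();print(s["time"],e.round(4),s["width"],s["ft_force"].round(2),s["torque"].round(3),s["joint_positions"].round(2))
w,wi=snap("wrist","w10");crop(w,220,130,420,330,3,"w10a")
delta([.4513,.0566,.24],down(np.radians(19)))
```

```text
12.65 [ 0.6394 -0.0816  0.2424] 0.011569601338867468 [-0.44 -0.55 -1.69] [0.004 0.031 0.017] [ 0.35  0.39 -0.4   1.36  0.15  1.42 -1.71]
t=12.70 ee [ 0.6393 -0.0816  0.2422] row shift [-4.813  7.997  0.077] turn [ 1.2000e-02 -1.4000e-02 -2.2856e+01]
```

View pics/w10.png

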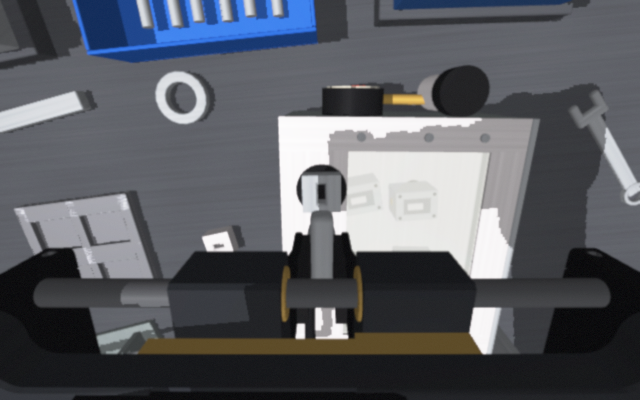

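Emit:
carry_out(
  commands=[
    [[255,-0.4,0.7,0,0,0,-2],[255,-0.8,1.4,0,0,0,-4],[255,-1.3,2.1,0,0,0,-6],[255,-1.7,2.9,0,0,0,-8],[255,-2.2,3.6,0,0,0,-10],[255,-2.6,4.3,0,0,0,-12],[255,-3.0,5.0,0,0,0,-14],[255,-3.5,5.8,0,0,0,-16],[255,-3.9,6.5,0,0,0,-18],[255,-4.3,7.2,0,0,0,-20],[255,-4.6,7.7,0,0,0,-21.5],[255,-4.8,8.0,0.08,0,0,-22.8]],
  ],
)

```text
time: 14.2
ee_pos: [0.4504, 0.0566, 0.2395]
eef_rot: [0.986, 0.165, -0.0, 0.001]
ft_force: [-0.1, -0.2, -1.4]
width: 0.0117
```

Run:
```python
from h import *
delta([.4513,.0566,.13],down(np.radians(19)))
```

```text
t=14.20 ee [0.4504 0.0566 0.2395] row shift [0.04  0.006 4.38 ] turn [ 0.017  0.011 -0.005]
```

Emit:
carry_out(
  commands=[
    [[255,0.04,0,1.5,0,0,0],[255,0.04,0,3,0,0,0],[255,0.04,0,4.4,0,0,0],[255,0.04,0,5.6,0,0,0],[255,0.04,0,5.9,0,0,0],[255,0.04,0,5.9,0,0,0],[255,0.04,0,5.9,0,0,0]],
  ],
)

```text
time: 15.08
ee_pos: [0.452, 0.0568, 0.0931]
eef_rot: [0.986, 0.165, 0.0, 0.001]
ft_force: [-0.1, -0.6, -1.3]
width: 0.0118
```

Run:
```python
from h import *
delta([.4513,.0566,.064],down(np.radians(19)))
w,wi=snap("wrist","w11");t,ti=snap("top","t11");s,si=snap("scene","s11")
crop(w,220,130,420,330,3,"w11a");crop(s,300,150,370,220,8,"s11a")
```

```text
t=15.07 ee [0.452  0.0568 0.0931] row shift [-0.029 -0.004  1.164] turn [ 0.023 -0.007 -0.006]
```

View pics/w11a.png

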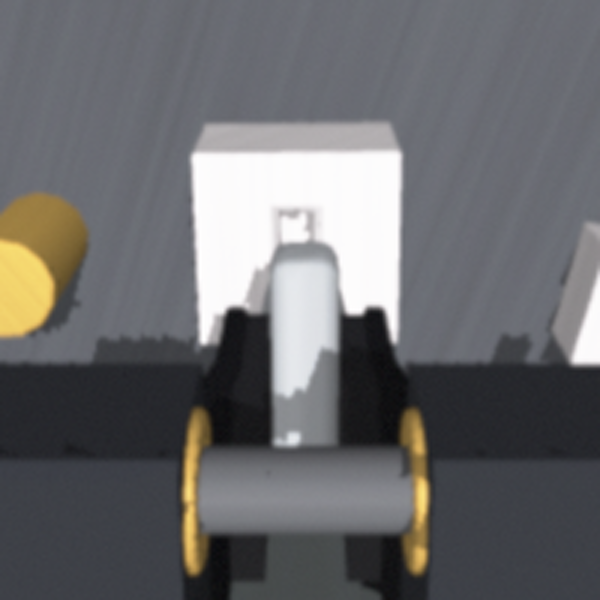

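View pics/s11a.png

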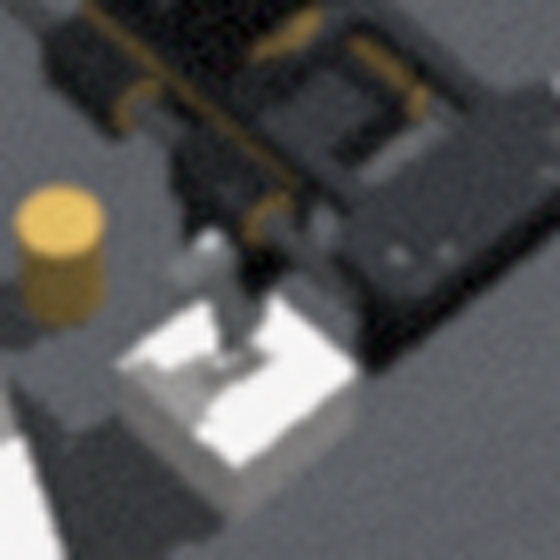

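Run:
```python
from h import *
w,wi=load("w11");C=lambda l:[(220+a/3,130+b/3) for a,b in l]
P=onz(wi,C([(192,151),(401,151)]),.032);print("block far corners",P.round(4),P.mean(0).round(4),np.linalg.norm(P[1]-P[0]),np.degrees(np.arctan2(*(P[1]-P[0])[[1,0]])))
P=onz(wi,C([(273,207),(316,207)]),.032);print("slot far end",P.round(4),P.mean(0).round(4),np.linalg.norm(P[1]-P[0]))
P=onz(wi,C([(273,255),(338,255)]),.106);print("bar far end",P.round(4),P.mean(0).round(4),np.linalg.norm(P[1]-P[0]))
s,e,Re=state();c=onz(wi,C([(192,151),(401,151)]),.032).mean(0);print("block mid edge in tool",Re.inv().apply(c-e),"slot",Re.inv().apply(P.mean(0)-e))
P=onz(wi,C([(273,207),(316,207)]),.032);print(Re.inv().apply(P.mean(0)-e))
```

```text
block far corners [[0.418  0.0724 0.032 ]
 [0.4654 0.0886 0.032 ]] [0.4417 0.0805 0.032 ] 0.050059355001139345 18.89690119258223
slot far end [[0.4408 0.0653 0.032 ]
 [0.4507 0.0687 0.032 ]] [0.4458 0.067  0.032 ] 0.010487427349107969
bar far end [[0.438  0.0809 0.106 ]
 [0.4481 0.0844 0.106 ]] [0.443  0.0827 0.106 ] 0.010754546764239693
block mid edge in tool [-0.00176949 -0.02595088  0.06074924] slot [ 0.00020471 -0.02738781 -0.01325341]
[-0.00230689 -0.01184877  0.06077914]
```

Emit:
carry_out(
  commands=[
    [[255,-0.07,-0.01,0,0,0,0],[255,-0.07,-0.01,0.3,0,0,0],[255,-0.07,-0.01,0.5,0,0,0],[255,-0.07,-0.01,0.65,0,0,0],[255,-0.07,-0.01,0.8,0,0,0],[255,-0.07,-0.01,0.8,0,0,0]],
  ],
)

```text
time: 15.98
ee_pos: [0.4499, 0.0563, 0.0725]
eef_rot: [0.986, 0.165, 0.0, 0.001]
ft_force: [0.2, -1.1, -0.3]
width: 0.0116
```

Tip is 4.5 mm below the mouth with no contact force, so I continue down.

Emit:
carry_out(
  commands=[
    [[255,0,0,0.1,0,0,0],[255,0,0,0.2,0,0,0],[255,0,0,0.3,0,0,0],[255,0,0,0.36,0,0,0],[255,0,0,0.36,0,0,0]],
  ],
)

```text
time: 16.6
ee_pos: [0.4498, 0.0563, 0.0634]
eef_rot: [0.986, 0.165, -0.0, 0.001]
ft_force: [-0.3, 1.2, -1.0]
width: 0.0119
```

Emit:
carry_out(
  commands=[
    [[160,0,0,0,0,0,0],[160,0,0,0,0,0,0],[160,0,0,0,0,0,0],[160,0,0,-0.5,0,0,0],[160,0,0,-2,0,0,0],[160,0,0,-4,0,0,0],[160,0,0,-6,0,0,0],[160,0,0,-6.5,0,0,0],[160,0,0,-6.5,0,0,0]],
  ],
)

```text
time: 17.73
ee_pos: [0.4501, 0.0567, 0.2266]
eef_rot: [0.986, 0.165, 0.001, 0.001]
ft_force: [-0.6, 0.0, -1.3]
width: 0.0324
```

Run:
```python
from h import *
s,e,Re=state();print(s["time"],e,s["width"],s["joint_positions"].round(2))
w,wi=snap("wrist","w12");t,ti=snap("top","t12")
crop(w,270,110,370,220,5,"w12a");crop(t,310,90,470,260,3.5,"t12a")
```

```text
17.725 [0.45007367 0.05665184 0.22663702] 0.03237771695966914 [ 0.49 -0.02 -0.7   1.85 -0.01  1.3   0.13]
```

View pics/w12a.png

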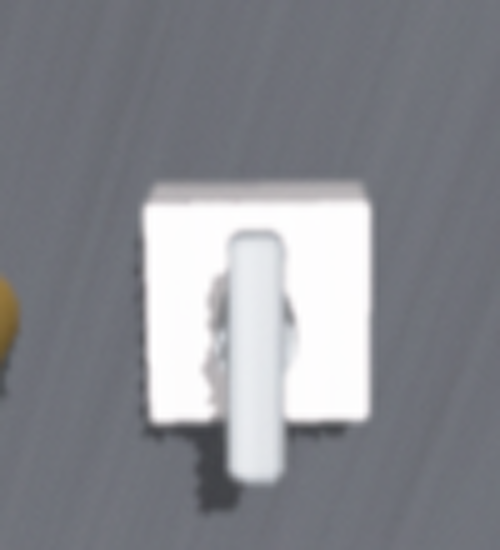

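View pics/t12a.png

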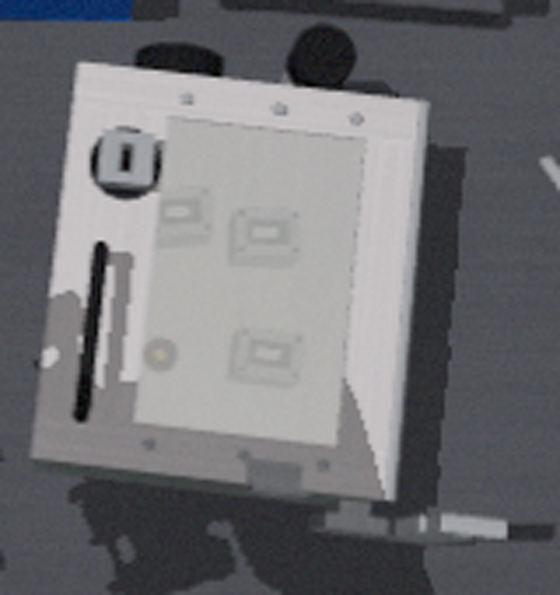

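```bash
cat >> h.py <<'E'
YAW=np.radians(-5.2);ex=np.array([np.cos(YAW),np.sin(YAW),0]);ey=np.array([-np.sin(YAW),np.cos(YAW),0]);ez=np.array([0,0,1.])
H0=np.array([.558,-.2586,.112])
def handle(th,xh=-.052): return H0+xh*ex+(.195*np.cos(th)-.042*np.sin(th))*ey+(.195*np.sin(th)+.042*np.cos(th))*ez
E
python3 - <<'E'
from h import *
print(handle(0),handle(1.75))
p=handle(0)-np.array([0,0,.019]);p[2]=.21
delta(p,down(np.radians(84.8)))
E
```

```text
[ 0.52388736 -0.05968965  0.154     ] [ 0.4993182  -0.32965936  0.29639093]
t=17.82 ee [0.4491 0.0565 0.2248] row shift [1.319 5.366 0.598] turn [  0.      0.028 -13.166]
```

Emit:
carry_out(
  commands=[
    [[138,0.2,0.8,0,0,0,-2],[138,0.4,1.6,0,0,0,-4],[138,0.6,2.4,0.1,0,0,-6],[138,0.8,3.2,0.2,0,0,-8],[138,1.0,4.0,0.3,0,0,-10],[138,1.2,4.8,0.4,0,0,-12],[138,1.3,5.4,0.6,0,0,-13.2],[138,1.3,5.4,0.6,0,0,-13.2],[138,1.3,5.4,0.6,0,0,-13.2],[138,1.3,5.4,0.6,0,0,-13.2]],
  ],
)

```text
time: 19.08
ee_pos: [0.5235, -0.0598, 0.2099]
eef_rot: [0.738, 0.675, -0.001, 0.0]
ft_force: [0.7, 0.1, -0.6]
width: 0.0401
```

Run:
```python
from h import *
s,e,Re=state();print(s["time"],e,s["width"],s["joint_positions"].round(2))
w,wi=snap("wrist","w13")
print(proj(wi,[handle(0),handle(0)+.05*ex,handle(0)-.05*ex]))
```

```text
19.075 [ 0.52348871 -0.05984753  0.20992186] 0.040095107888072676 [ 0.6   0.18 -0.64  1.71  0.11  1.29  1.42]
[[320.06678664 216.18803337]
 [320.02794606 276.61416042]
 [320.11194283 147.46901749]]
```

View pics/w13.png

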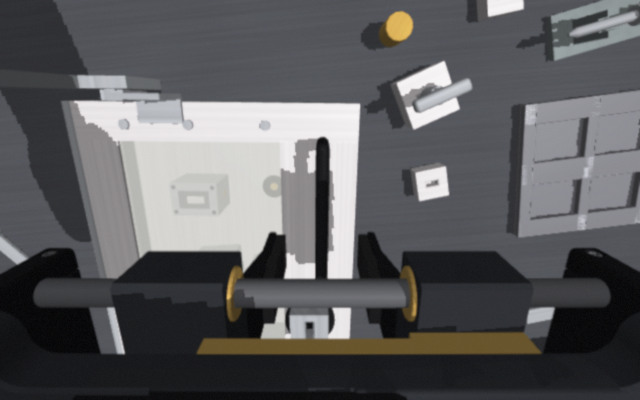

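Emit:
carry_out(
  commands=[
    [[138,0.04,0,1,0,0,0],[138,0.04,0,2,0,0,0],[138,0.04,0,2.8,0,0,0],[138,0.04,0,3.0,0,0,0],[138,0.04,0,3.0,0,0,0],[255,0.04,0,3.0,0,0,0],[255,0.04,0,3.0,0,0,0],[255,0.04,0,3.0,0,0,0],[255,0.04,0,3.0,0,0,0],[255,0.04,0,3.0,0,0,0]],
  ],
  grip_force=25,
)

```text
time: 20.38
ee_pos: [0.5236, -0.0598, 0.1352]
eef_rot: [0.738, 0.675, -0.001, 0.001]
ft_force: [-1.1, -2.6, 1.4]
width: 0.0087
```

Run:
```python
from h import *
s,e,Re=state();print(s["time"],e.round(4),s["width"],s["ft_force"].round(2))
for th in np.linspace(0,1.75,13):
    p=handle(th)-handle(0); d=Re.inv().apply(p)/.025; print(th.round(3),d.round(2))
```

```text
20.375 [ 0.5236 -0.0598  0.1352] 0.008680434297120438 [-1.07 -2.62  1.39]
0.0 [0. 0. 0.]
0.146 [-0.33 -0.   -1.11]
0.292 [-0.82 -0.   -2.17]
0.438 [-1.46 -0.01 -3.14]
0.583 [-2.23 -0.01 -4.01]
0.729 [-3.12 -0.01 -4.76]
0.875 [-4.1  -0.01 -5.37]
1.021 [-5.17 -0.02 -5.83]
1.167 [-6.29 -0.02 -6.13]
1.312 [-7.45 -0.02 -6.27]
1.458 [-8.61 -0.02 -6.24]
1.604 [-9.76 -0.03 -6.03]
1.75 [-10.86  -0.03  -5.67]
```

Emit:
carry_out(
  commands=[
    [[255,-0.15,0,-0.55,0,0,0],[255,-0.33,0,-1.11,0,0,0],[255,-0.82,0,-2.17,0,0,0],[255,-1.46,0,-3.14,0,0,0],[255,-2.23,0,-4.01,0,0,0],[255,-2.23,0,-4.01,0,0,0]],
  ],
)

```text
time: 21.12
ee_pos: [0.5182, -0.1144, 0.2377]
eef_rot: [0.738, 0.675, -0.001, -0.0]
ft_force: [-3.9, 6.6, 1.4]
width: 0.0093
```

Run:
```python
from h import *
s,e,Re=state();print(s["time"],e.round(4),s["width"],s["ft_force"].round(2),s["torque"].round(2))
t,ti=snap("scene","s14")
for th in [.583,.7,.875,1.021,1.167,1.312,1.458,1.604,1.68,1.75,1.77]:
    p=handle(th)-handle(.583); d=Re.inv().apply(p)/.025; print(th,d.round(2))
```

```text
21.125 [ 0.5182 -0.1144  0.2377] 0.009259983624166282 [-3.88  6.59  1.41] [ 1.6   0.8  -0.03]
0.583 [0. 0. 0.]
0.7 [-0.7  -0.   -0.61]
0.875 [-1.88 -0.01 -1.36]
1.021 [-2.95 -0.01 -1.83]
1.167 [-4.07 -0.01 -2.13]
1.312 [-5.22 -0.01 -2.27]
1.458 [-6.38 -0.02 -2.23]
1.604 [-7.53 -0.02 -2.03]
1.68 [-8.11 -0.02 -1.86]
1.75 [-8.63 -0.02 -1.67]
1.77 [-8.78 -0.02 -1.61]
```

View pics/s14.png

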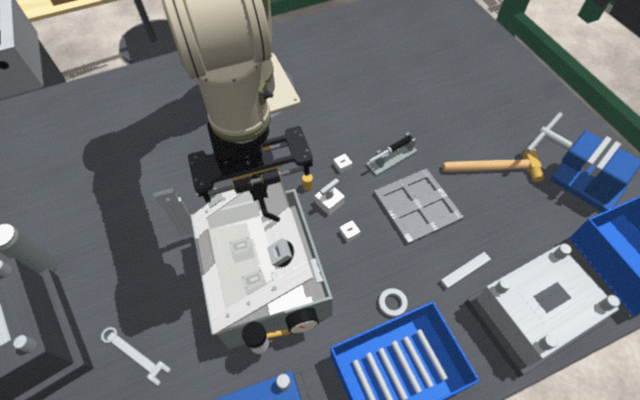

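Emit:
carry_out(
  commands=[
    [[255,-0.7,0,-0.6,0,0,0],[255,-1.3,0,-1.0,0,0,0],[255,-1.9,0,-1.36,0,0,0],[255,-2.95,0,-1.83,0,0,0],[255,-4.07,0,-2.13,0,0,0],[255,-5.22,0,-2.27,0,0,0],[255,-6.38,0,-2.23,0,0,0],[255,-7.4,0,-2.06,0,0,0],[255,-8.0,0,-1.9,0,0,0],[255,-8.0,0,-1.9,0,0,0]],
  ],
)

```text
time: 22.42
ee_pos: [0.499, -0.3155, 0.2851]
eef_rot: [0.739, 0.674, -0.002, -0.0]
ft_force: [-8.1, -2.3, 3.9]
width: 0.0091
```

Run:
```python
from h import *
s,e,Re=state();print(s["time"],e.round(4),s["width"],s["ft_force"].round(2),s["torque"].round(2),s["joint_positions"].round(2))
t,ti=snap("scene","s15")
h=e+[0,0,.019]-H0;a=np.arctan2(h[2],h@ey);print("theta est",a-np.arctan2(.042,.195))
for th in [1.7,1.75,1.77]:
    p=handle(th)-np.array([0,0,.019])-e; d=Re.inv().apply(p)/.025; print(th,d.round(2))
```

```text
22.425 [ 0.499  -0.3155  0.2851] 0.009131514132637169 [-8.09 -2.28  3.92] [-0.27  1.61  0.01] [ 0.86  0.27 -0.47  1.44  0.12  1.47  1.88]
theta est 1.6710951015485602
1.7 [-0.19  0.07  0.17]
1.75 [-0.56  0.07  0.31]
1.77 [-0.71  0.07  0.37]
```

View pics/s15.png

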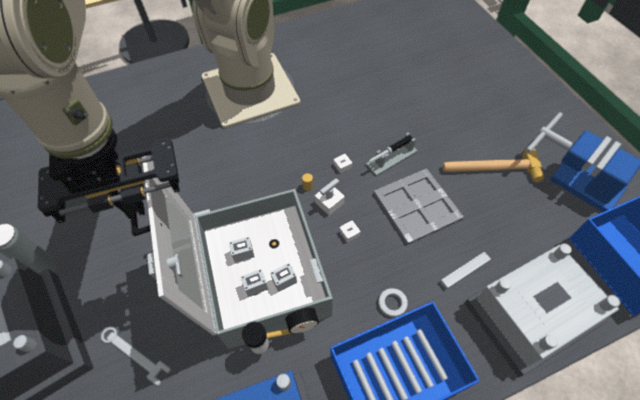

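Emit:
carry_out(
  commands=[
    [[255,-0.3,0.04,0.15,0,0,0],[255,-0.62,0.04,0.33,0,0,0],[255,-0.62,0.04,0.33,0,0,0],[255,-0.62,0.04,0.33,0,0,0]],
  ],
)

```text
time: 22.98
ee_pos: [0.498, -0.3298, 0.2791]
eef_rot: [0.738, 0.674, -0.002, -0.001]
ft_force: [-8.5, 4.3, 9.9]
width: 0.0086
```

Run:
```python
from h import *
s,e,Re=state();print(s["time"],e.round(4),s["width"],s["ft_force"].round(2),s["torque"].round(2),s["joint_positions"].round(2))
h=e+[0,0,.019]-H0;a=np.arctan2(h[2],h@ey);print("theta est",a-np.arctan2(.042,.195))
```

```text
22.975 [ 0.498  -0.3298  0.2791] 0.008606221559066598 [-8.48  4.28  9.91] [ 1.12  1.56 -0.11] [ 0.87  0.28 -0.46  1.43  0.13  1.46  1.9 ]
theta est 1.7478157867870825
```

Emit:
carry_out(
  commands=[
    [[185,0,0,0,0,0,0],[185,0,0,0,0,0,0],[185,0,0,0,0,0,0],[185,-0.07,0,-0.4,0,0,0],[185,-0.16,0,-0.9,0,0,0],[185,-0.3,0,-1.6,0,0,0],[185,-0.5,0,-2.6,0,0,0],[185,-0.5,0,-4,0,0,0],[185,-0.5,0,-4.4,0,0,0],[185,-0.5,0,-4.4,0,0,0],[185,-0.5,0,-4.4,0,0,0]],
  ],
)

```text
time: 24.35
ee_pos: [0.4971, -0.3419, 0.388]
eef_rot: [0.739, 0.674, -0.003, -0.001]
ft_force: [-0.2, 0.3, 0.1]
width: 0.0241
```

Run:
```python
from h import *
s,e,Re=state();print(s["time"],e.round(4),s["width"],s["ft_force"].round(2),s["joint_positions"].round(2))
t,ti=snap("scene","s16");w,wi=snap("wrist","w16");t,ti=snap("top","t16")
```

```text
24.35 [ 0.4971 -0.3419  0.388 ] 0.024084564396727366 [-0.17  0.27  0.12] [ 0.86  0.29 -0.45  1.19  0.13  1.69  1.92]
```

View pics/s16.png

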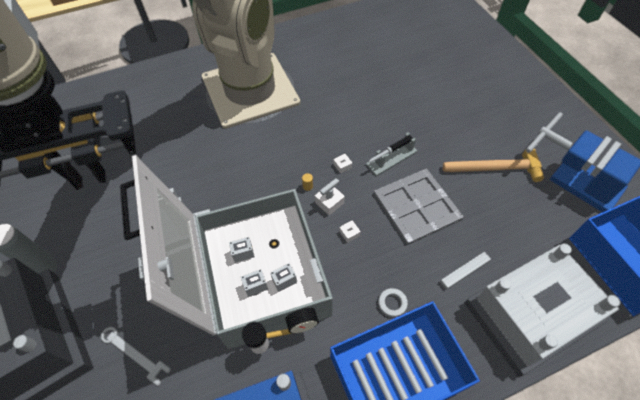

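View pics/w16.png

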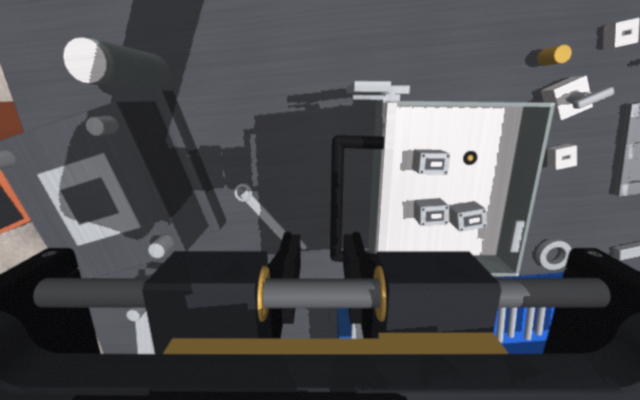

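Run:
```python
from h import *
w,wi=load("w16");s,si=load("s16");t,ti=load("t16")
crop(w,330,60,450,160,6,"w16a");crop(s,120,140,240,240,6,"s16a");crop(t,380,200,480,270,7,"t16a")
```

```text
(no output)
```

View pics/w16a.png

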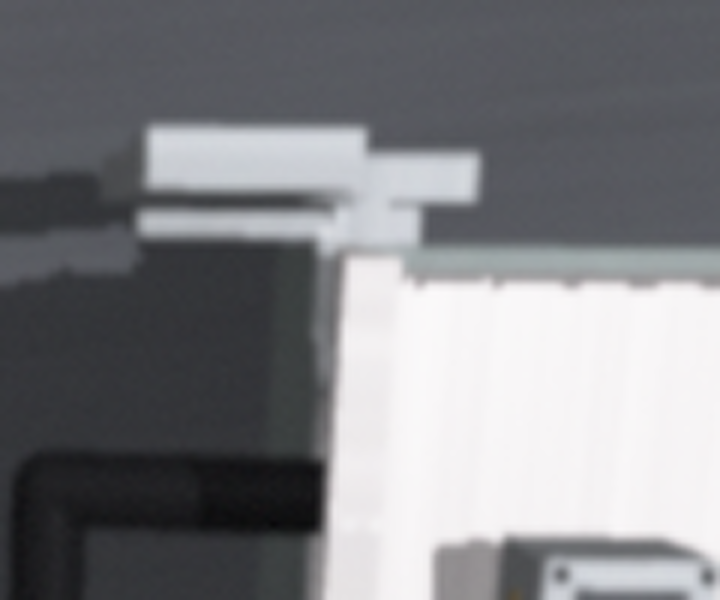

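View pics/s16a.png

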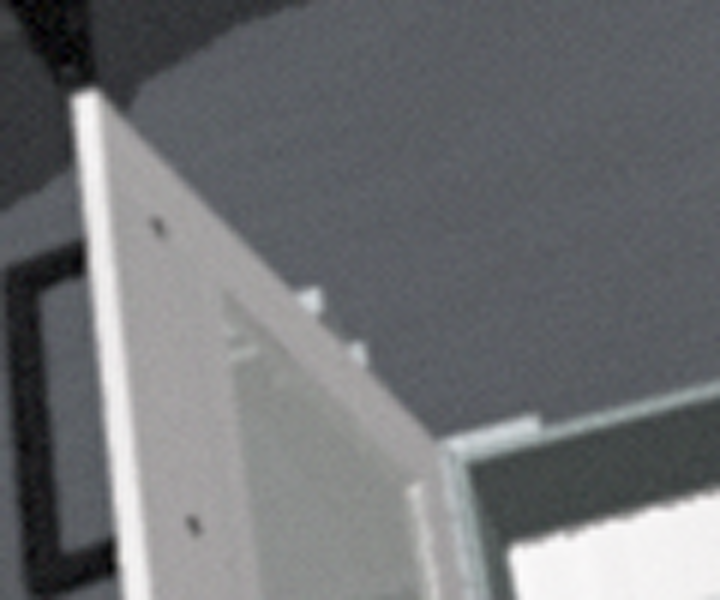

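View pics/t16a.png

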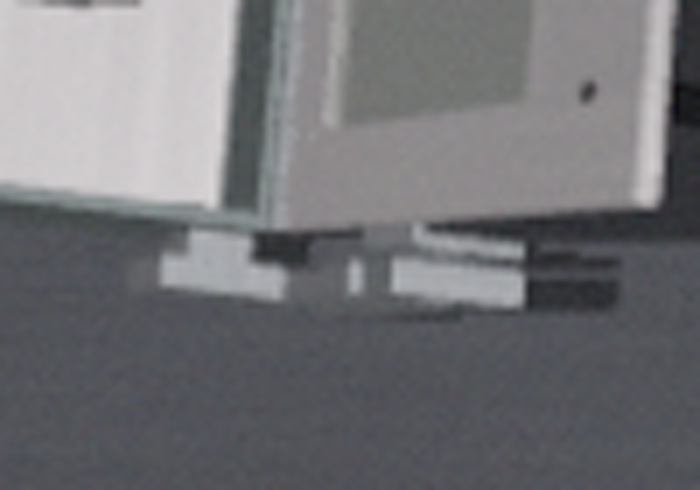

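Run:
```python
from h import *
w,wi=load("w16");t,ti=load("t16")
W=lambda l:[(330+a/6,60+b/6) for a,b in l];T=lambda l:[(380+a/7,200+b/7) for a,b in l]
def rep(n,P):
    ds=np.roll(P,-1,0)-P;print(n,P.round(4).tolist(),"mean",P.mean(0).round(4),np.linalg.norm(ds,axis=1).round(4),[np.degrees(np.arctan2(v[1],v[0])).round(1) for v in ds])
    rel=P-H0;print("  cab coords",np.c_[rel@ex,rel@ey].round(4).tolist())
rep("wrist",onz(wi,W([(147,128),(366,127),(366,191),(145,192)]),.195))
rep("top",onz(ti,T([(392,258),(526,264),(526,308),(392,297)]),.195))
```

```text
wrist [[0.4019, -0.2974, 0.195], [0.4052, -0.2593, 0.195], [0.4159, -0.2596, 0.195], [0.4125, -0.2984, 0.195]] mean [ 0.4089 -0.2787  0.195 ] [0.0382 0.0107 0.0389 0.0106] [np.float64(85.0), np.float64(-1.7), np.float64(-95.0), np.float64(174.5)]
  cab coords [[-0.1519, -0.0528], [-0.1521, -0.0146], [-0.1414, -0.0139], [-0.1413, -0.0528]]
top [[0.4157, -0.2622, 0.195], [0.4147, -0.3009, 0.195], [0.402, -0.3007, 0.195], [0.4045, -0.262, 0.195]] mean [ 0.4092 -0.2814  0.195 ] [0.0388 0.0126 0.0388 0.0112] [np.float64(-91.5), np.float64(179.0), np.float64(86.4), np.float64(-0.7)]
  cab coords [[-0.1414, -0.0164], [-0.1389, -0.0551], [-0.1515, -0.0561], [-0.1526, -0.0173]]
```

```bash
cat >> h.py <<'E'
STAY=H0-.152*ex-.0336*ey;STAY[2]=.177
E
python3 - <<'E'
from h import *
print(STAY)
delta([.52,-.03,.39],down(np.radians(47)))
delta([.389,.271,.125],down(np.radians(9.6)))
E
```

```text
[ 0.40358032 -0.27828556  0.177     ]
t=24.50 ee [ 0.4971 -0.3419  0.3882] row shift [12.508 -0.221 -0.098] turn [-0.054  0.045  7.559]
t=24.50 ee [ 0.4971 -0.3419  0.3882] row shift [24.045 -6.473 10.513] turn [-0.038  0.063 15.038]
```

Emit:
carry_out(
  commands=[
    [[185,2.4,0,0,0,0,1.5],[185,4.8,-0.1,0,0,0,3],[185,7.2,-0.1,0,0,0,4.5],[185,9.6,-0.2,0,0,0,6],[185,12,-0.2,0,0,0,7.5],[138,14,-1.2,1.5,0,0,9],[138,16,-2.2,3.2,0,0,10.5],[138,18,-3.2,5,0,0,12],[138,20,-4.2,6.8,0,0,13.2],[138,22,-5.4,8.6,0,0,14.4],[138,23.5,-6.2,9.8,0,0,15],[138,24,-6.5,10.4,0,0,15]],
  ],
)

```text
time: 26.0
ee_pos: [0.3869, 0.2713, 0.1266]
eef_rot: [0.996, 0.085, -0.003, 0.001]
ft_force: [0.7, -0.2, -0.8]
width: 0.0399
```

Run:
```python
from h import *
s,e,Re=state();print(s["time"],e.round(4),s["width"],s["ft_force"].round(2),s["joint_positions"].round(2))
delta([.389,.271,.125],down(np.radians(9.6)))
```

```text
26.0 [0.3869 0.2713 0.1266] 0.0399346199245713 [ 0.72 -0.15 -0.81] [ 0.14  0.17 -0.9   1.93  0.15  1.11 -0.65]
t=26.00 ee [0.3869 0.2713 0.1266] row shift [0.08  0.026 0.063] turn [0.009 0.065 0.039]
```

Emit:
carry_out(
  commands=[
    [[138,0,0,0,0,0.06,0],[138,0,0,0,0,0.06,0],[138,0,0,0,0,0.06,0]],
  ],
)

```text
time: 26.38
ee_pos: [0.388, 0.2704, 0.1272]
eef_rot: [0.996, 0.084, 0.0, 0.001]
ft_force: [0.0, 0.1, 0.5]
width: 0.04
```

Run:
```python
from h import *
s,e,Re=state();print(s["time"],e.round(4))
w,wi=snap("wrist","w17")
```

```text
26.375 [0.388  0.2704 0.1272]
```

View pics/w17.png

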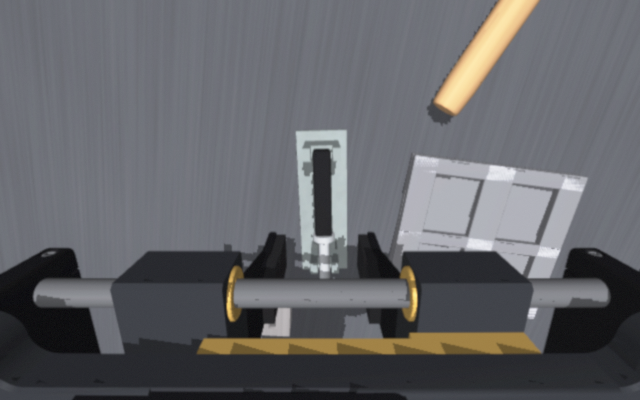

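Run:
```python
from h import *
w,wi=load("w17");crop(w,285,120,365,280,4,"w17a")
g=cv2.cvtColor(w,cv2.COLOR_BGR2GRAY);m=np.zeros_like(g);m[140:245,305:340]=(g[140:245,305:340]<55)*255
n,l,st,c=cv2.connectedComponentsWithStats(m);k=1+np.argmax(st[1:,4]);pts=np.argwhere(l==k)[:,::-1].astype(np.float32);print(st[k],cv2.minAreaRect(pts))
x,y,ww,hh=st[k,:4]
rows=[(r_,pts[pts[:,1]==r_][:,0].mean(),np.ptp(pts[pts[:,1]==r_][:,0])+1) for r_ in range(y,y+hh,8)];print([(a,round(float(b),1),int(d)) for a,b,d in rows])
```

```text
[ 313  150   18   85 1343] ((322.3277587890625, 192.00595092773438), (84.467041015625, 16.714204788208008), 88.02507019042969)
[(150, 321.5, 14), (158, 321.0, 17), (166, 321.5, 16), (174, 322.0, 17), (182, 321.5, 16), (190, 321.5, 16), (198, 322.0, 15), (206, 322.5, 16), (214, 322.5, 16), (222, 323.0, 15), (230, 323.0, 15)]
```

View pics/w17a.png

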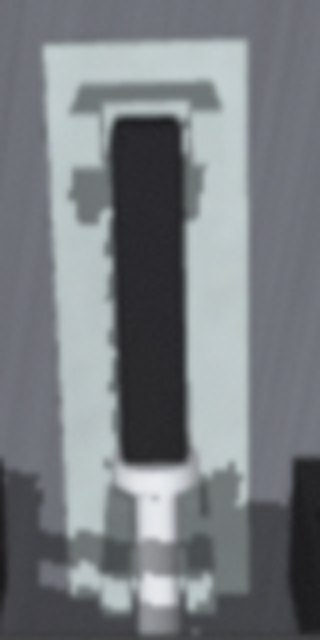

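Run:
```python
from h import *
w,wi=load("w17")
P=onz(wi,[(321.4,149.5),(323.1,235.5)],.052);d=P[1]-P[0];L=np.linalg.norm(d);a=np.degrees(np.arctan2(d[1],d[0]))
c=P.mean(0);print(P.round(4),L,a,"center",c.round(4));u=d/L
g=c+.008*u;print("grasp",g)
delta([g[0],g[1],.06],down(np.radians(a+90)))
delta([g[0],g[1],.026],down(np.radians(a+90)))
```

```text
[[0.38   0.3155 0.052 ]
 [0.393  0.2471 0.052 ]] 0.06959490069816811 -79.24333775313282 center [0.3865 0.2813 0.052 ]
grasp [0.38797415 0.27343156 0.052     ]
t=26.43 ee [0.388  0.2705 0.1273] row shift [ 0.015 -0.12   2.691] turn [ 0.012 -0.01  -0.218]
t=26.43 ee [0.388  0.2705 0.1273] row shift [ 0.014 -0.122  4.051] turn [ 0.012 -0.01  -0.218]
```

Emit:
carry_out(
  commands=[
    [[138,0.01,-0.12,1.3,0,0,-0.22],[138,0.01,-0.12,2.6,0,0,-0.22],[138,0.01,-0.12,3.6,0,0,-0.22],[138,0.01,-0.12,4.05,0,0,-0.22],[138,0.01,-0.12,4.05,0,0,-0.22],[138,0.01,-0.12,4.05,0,0,-0.22],[255,0.01,-0.12,4.05,0,0,-0.22],[255,0.01,-0.12,4.05,0,0,-0.22],[255,0.01,-0.12,4.05,0,0,-0.22],[255,0.01,-0.12,4.05,0,0,-0.22],[255,0.01,-0.12,4.05,0,0,-0.22]],
  ],
  grip_force=45,
)

```text
time: 27.8
ee_pos: [0.3879, 0.2734, 0.0261]
eef_rot: [0.996, 0.094, 0.001, 0.0]
ft_force: [-0.7, -0.9, 1.5]
width: 0.0134
```

Run:
```python
from h import *
A=STAY-.105*ex;print(A)
delta([.388,.273,.2],down(np.radians(10.8)))
delta([.45,.05,.3],down(np.radians(45)))
delta([.41,-.11,.3],down(np.radians(66)))
delta([A[0],A[1],.3],down(np.radians(84.8)))
```

```text
[ 0.29901245 -0.26876914  0.177     ]
t=27.80 ee [0.3879 0.2734 0.0261] row shift [ 6.000e-03  2.400e-02 -6.956e+00] turn [ 0.012 -0.011 -0.006]
t=27.80 ee [0.3879 0.2734 0.0261] row shift [  0.78    9.254 -10.945] turn [ 0.015 -0.007 -6.846]
t=27.80 ee [0.3879 0.2734 0.0261] row shift [ -1.988  15.242 -10.942] turn [ 1.6000e-02 -4.0000e-03 -1.1046e+01]
t=27.80 ee [0.3879 0.2734 0.0261] row shift [ -7.536  20.652 -10.941] turn [ 1.7000e-02 -1.0000e-03 -1.4806e+01]
```

Emit:
carry_out(
  commands=[
    [[255,0,0,-0.6,0,0,0],[255,0,0,-2.5,0,0,0],[255,0,0.2,-4.5,0,0,0],[255,0.1,1.7,-6.5,0,0,-1.2],[255,0.3,3.9,-8,0,0,-2.8],[255,0.5,5.8,-9.3,0,0,-4.2],[255,0.7,7.6,-10.3,0,0,-5.6],[255,0.8,9.3,-10.9,0,0,-6.8],[255,0,11.3,-10.9,0,0,-8.3],[255,-1,13.3,-10.9,0,0,-9.7],[255,-2,15.2,-10.9,0,0,-11],[255,-3,16.3,-10.9,0,0,-12]],
  ],
)

```text
time: 29.3
ee_pos: [0.389, -0.1424, 0.2997]
eef_rot: [0.815, 0.58, 0.001, 0.001]
ft_force: [1.1, 0.1, -0.2]
width: 0.0136
```

Run:
```python
from h import *
A=STAY-.105*ex
s,e,Re=state();print(s["time"],e.round(4),s["width"],s["joint_positions"].round(2))
delta([A[0],A[1],.3],down(np.radians(84.8)))
```

```text
29.3 [ 0.389  -0.1424  0.2997] 0.01355526409779166 [ 0.68 -0.16 -0.38  1.82 -0.06  1.46  1.54]
t=29.30 ee [ 0.389  -0.1424  0.2997] row shift [-5.954 -1.747 -0.018] turn [ 2.200e-02  1.000e-03 -2.783e+00]
```

Emit:
carry_out(
  commands=[
    [[255,-1,-0.5,0,0,0,-0.6],[255,-2,-0.9,0,0,0,-1.2],[255,-3,-1.3,0,0,0,-1.7],[255,-4,-1.6,0,0,0,-2.2],[255,-5,-1.75,0,0,0,-2.6],[255,-5.8,-1.75,0,0,0,-2.78],[255,-5.95,-1.75,0,0,0,-2.78],[255,-5.95,-1.75,0,0,0,-2.78],[255,-5.95,-1.75,0,0,0,-2.78]],
  ],
)

```text
time: 30.42
ee_pos: [0.2994, -0.2678, 0.2998]
eef_rot: [0.738, 0.675, 0.001, 0.001]
ft_force: [0.2, -0.6, -0.7]
width: 0.0133
```

Run:
```python
from h import *
A=STAY-.105*ex
s,e,Re=state();print(s["time"],e.round(4),s["width"],s["joint_positions"].round(2))
delta([A[0],A[1],.3],down(np.radians(84.8)))
w,wi=snap("wrist","w18");t,ti=snap("top","t18")
crop(t,370,180,490,290,6,"t18a")
```

```text
30.425 [ 0.2994 -0.2678  0.2998] 0.013258888465031947 [ 0.78 -0.19 -0.14  1.86 -0.03  1.47  2.13]
t=30.43 ee [ 0.2994 -0.2678  0.2998] row shift [-0.039 -0.012 -0.009] turn [0.025 0.004 0.011]
```

View pics/w18.png

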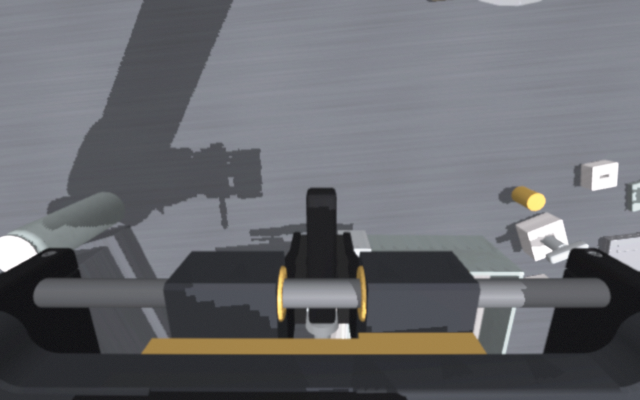

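View pics/t18a.png

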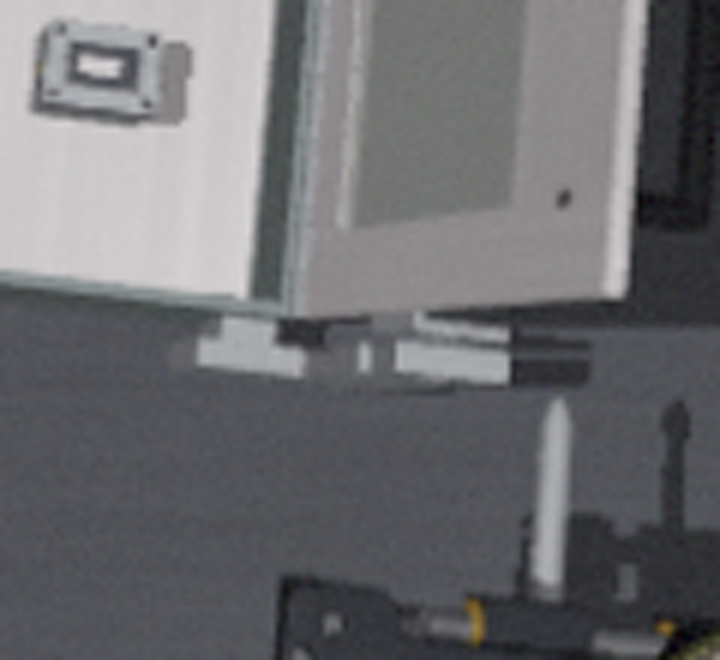

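Run:
```python
from h import *
t,ti=load("t18");s,e,Re=state()
T=lambda l:[(370+a/6,180+b/6) for a,b in l]
P=onz(ti,T([(559,396),(547,590)]),e[2]+.019);print(P.round(4));d=P[0]-P[1];print("yaw",np.degrees(np.arctan2(d[1],d[0])))
y=Re.apply([0,1,0]);print("tool y yaw",np.degrees(np.arctan2(y[1],y[0])),"pred tip",(e+.092*y).round(4), e[2]+.019)
rel=P[0]-e;print("tip in tool",Re.inv().apply(rel))
B=onz(ti,T([(396,343),(510,358),(510,384),(396,372)]),.195);print("bracket",B.round(4))
```

```text
[[ 0.3949 -0.2767  0.3187]
 [ 0.3395 -0.2722  0.3187]]
yaw -4.619521729869514
tool y yaw -5.15728081874904 pred tip [ 0.3909 -0.2763  0.2998] 0.31865952400882347
tip in tool [ 1.44754642e-05  9.60359809e-02 -1.88018254e-02]
bracket [[ 0.4151 -0.2621  0.195 ]
 [ 0.4107 -0.3006  0.195 ]
 [ 0.402  -0.3004  0.195 ]
 [ 0.4054 -0.262   0.195 ]]
```

Emit:
carry_out(
  commands=[
    [[255,-0.02,0,1.2,0,0,0],[255,-0.02,0,2.4,0,0,0],[255,-0.02,0,3.6,0,0,0],[255,-0.02,0,4.4,0,0,0],[255,-0.02,0,4.4,0,0,0],[255,-0.02,0,4.4,0,0,0],[255,-0.02,0,4.4,0,0,0]],
  ],
)

```text
time: 31.4
ee_pos: [0.3, -0.2689, 0.1907]
eef_rot: [0.738, 0.675, 0.001, 0.002]
ft_force: [0.1, -0.4, -0.5]
width: 0.0136
```

Run:
```python
from h import *
s,e,Re=state();print(s["time"],e.round(4),s["width"],s["joint_positions"].round(2),Re.apply([0,1,0]).round(4),Re.apply([0,0,1]).round(4))
w,wi=snap("wrist","w19");t,ti=snap("top","t19");c,ci=snap("scene","s19")
crop(t,410,210,480,290,8,"t19a");crop(c,100,130,220,250,5,"s19a")
```

```text
31.4 [ 0.3    -0.2689  0.1907] 0.0136483327496546 [ 0.78 -0.14 -0.15  2.04 -0.02  1.23  2.12] [ 0.996  -0.0897  0.0034] [ 0.0033 -0.0015 -1.    ]
```

View pics/t19a.png

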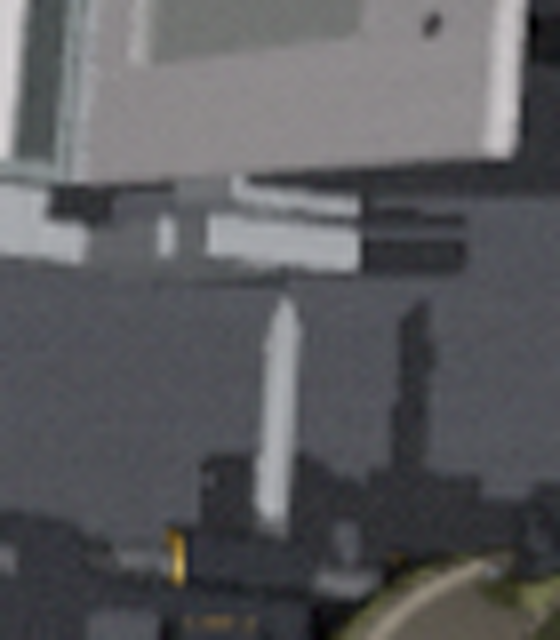

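View pics/s19a.png

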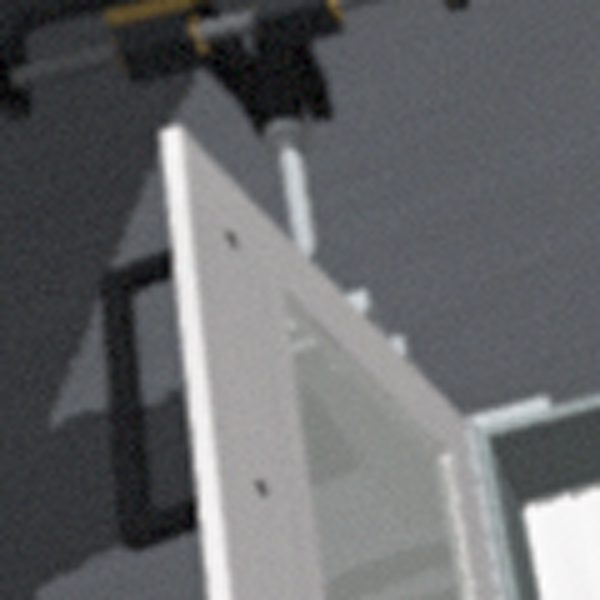

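View pics/w19.png

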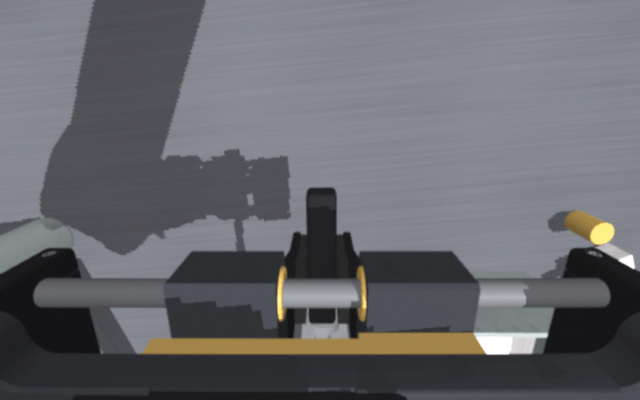

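Run:
```python
from h import *
t,ti=load("t19");s,e,Re=state()
T=lambda l:[(410+a/8,210+b/8) for a,b in l]
P=onz(ti,T([(287,298),(279,410),(272,522)]),e[2]+.019);print("pin",P.round(4))
d=P[0]-P[2];u=d/np.linalg.norm(d);print("yaw",np.degrees(np.arctan2(d[1],d[0])));y=Re.apply([0,1,0]);print("tool y yaw",np.degrees(np.arctan2(y[1],y[0])),"pred tip",(e+.092*y).round(4))
B=onz(ti,T([(207,214),(360,224),(360,272),(207,257)]),.195);print("bracket",B.round(4),B.mean(0).round(4))
f=(B[2]+B[3])/2;k=(B[0]+B[1])/2
print("front mid",f.round(4),"cab y of pin", [(float((p-H0)@ey)) for p in P],"bracket cab y",[(float((p-H0)@ey)) for p in B], "cab x",[(float((p-H0)@ex)) for p in B],"tip",float((P[0]-H0)@ex))
ff=onz(ti,T([(240,262)]),.195)
```

```text
pin [[ 0.3949 -0.2778  0.2092]
 [ 0.3673 -0.2754  0.2092]
 [ 0.34   -0.2733  0.2092]]
yaw -4.648189475697589
tool y yaw -5.153337916367467 pred tip [ 0.3913 -0.277   0.1904]
bracket [[ 0.4159 -0.2619  0.195 ]
 [ 0.4141 -0.3006  0.195 ]
 [ 0.402  -0.3004  0.195 ]
 [ 0.4051 -0.2618  0.195 ]] [ 0.4093 -0.2812  0.195 ]
front mid [ 0.4036 -0.2811  0.195 ] cab y of pin [-0.03389719660048463, -0.03402748413798329, -0.03442717333496461] bracket cab y [-0.016170465880095727, -0.05489026045913164, -0.055771131512538305, -0.01701562603750535] cab x [-0.14121201975559602, -0.13949951487800097, -0.15152812275245423, -0.1519829971292429] tip -0.16073750171307247
```

Run:
```python
from h import *
c,ci=load("s19");s,e,Re=state();crop(c,145,150,175,190,16,"s19b")
t,ti=load("t19")
```

```text
(no output)
```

View pics/s19b.png

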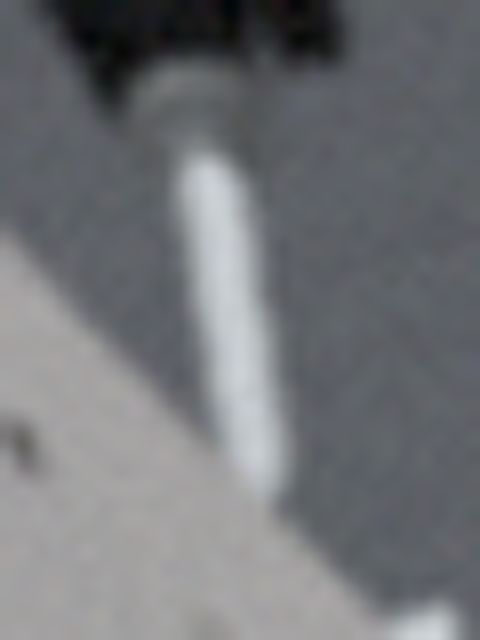

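Run:
```python
from h import *
c,ci=load("s19");s,e,Re=state();y=Re.apply([0,1,0]);n=np.cross(y,[0,0,1.]);n/=np.linalg.norm(n)
o,v=rays(ci,[(145+214/16,150+190/16),(145+229/16,150+290/16),(145+243/16,150+380/16)])
for vi in v:
    t=((e-o)@n)/(vi@n);p=o+t*vi;print(p.round(4),"along",((p-e)@y).round(4))
t_,ti=load("t19")
# perpendicular: triangulate in both: line in top view plane & scene
```

```text
[ 0.3375 -0.2722  0.2049] along 0.038
[ 0.3542 -0.2737  0.2051] along 0.0547
[ 0.3687 -0.275   0.2051] along 0.0693
```

Emit:
carry_out(
  commands=[
    [[255,-0.06,0,0.6,0,0,0],[255,-0.06,0,1.31,0,0,0],[255,-0.06,0,1.31,0,0,0],[255,-0.06,0,1.31,0,0,0],[255,-0.06,0,1.31,0,0,0]],
  ],
)

```text
time: 32.17
ee_pos: [0.3, -0.2705, 0.158]
eef_rot: [0.738, 0.675, 0.001, 0.002]
ft_force: [0.3, -0.5, 0.1]
width: 0.0133
```

Run:
```python
from h import *
s,e,Re=state();print(s["time"],e.round(4),Re.apply([0,1,0]).round(4),"cab",((e-H0)@ex).round(4),((e-H0)@ey).round(4))
t,ti=snap("top","t20");crop(t,410,210,480,290,8,"t20a")
```

```text
32.175 [ 0.3    -0.2705  0.158 ] [ 0.9959 -0.0899  0.0036] cab -0.2559 -0.0353
```

View pics/t20a.png

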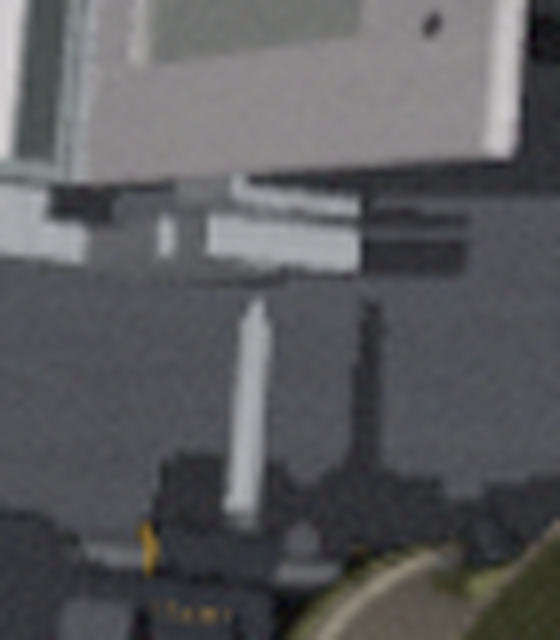

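Run:
```python
from h import *
t,ti=load("t20")
T=lambda l:[(410+a/8,210+b/8) for a,b in l]
P=onz(ti,T([(257,298),(249,400),(241,505)]),.177);print("pin",P.round(4),[float((p-H0)@ey) for p in P],float((P[0]-H0)@ex))
```

```text
pin [[ 0.3955 -0.2793  0.177 ]
 [ 0.3695 -0.2769  0.177 ]
 [ 0.3429 -0.2745  0.177 ]] [-0.035302229511848235, -0.03526881280701104, -0.035316374259174145] -0.15996892806273616
```

Emit:
carry_out(
  commands=[
    [[255,0,0.2,0,0,0,0],[255,0,0.4,0,0,0,0],[255,0,0.6,0,0,0,0],[255,0,0.6,0,0,0,0]],
  ],
)

```text
time: 32.72
ee_pos: [0.3153, -0.2718, 0.1579]
eef_rot: [0.738, 0.675, 0.001, 0.002]
ft_force: [-0.8, 0.1, -0.9]
width: 0.0131
```

Emit:
carry_out(
  commands=[
    [[255,0,0.2,0,0,0,0],[255,0,0.4,0,0,0,0],[255,0,0.6,0,0,0,0],[255,0,0.8,0,0,0,0],[255,0,0.8,0,0,0,0]],
  ],
)

```text
time: 33.35
ee_pos: [0.3355, -0.2735, 0.1579]
eef_rot: [0.738, 0.675, 0.001, 0.002]
ft_force: [-0.1, 0.7, -0.8]
width: 0.0134
```

Emit:
carry_out(
  commands=[
    [[255,0,0.3,0,0,0,0],[255,0,0.6,0,0,0,0],[255,0,0.9,0,0,0,0],[255,0,1.1,0,0,0,0],[255,0,1.1,0,0,0,0]],
  ],
)

```text
time: 33.98
ee_pos: [0.3632, -0.2759, 0.1579]
eef_rot: [0.738, 0.675, 0.001, 0.002]
ft_force: [-0.2, 0.6, 0.5]
width: 0.0135
```

Run:
```python
from h import *
s,e,Re=state();print(s["time"],e.round(4),"cab x of pin_grip vs stay",((e-STAY)@ex-.008).round(4),s["ft_force"].round(2))
t,ti=snap("top","t21");crop(t,390,190,480,280,7,"t21a");c,ci=snap("scene","s21");crop(c,100,130,240,250,5,"s21a")
```

```text
33.975 [ 0.3632 -0.2759  0.1579] cab x of pin_grip vs stay -0.0484 [-0.21  0.59  0.48]
```

View pics/t21a.png

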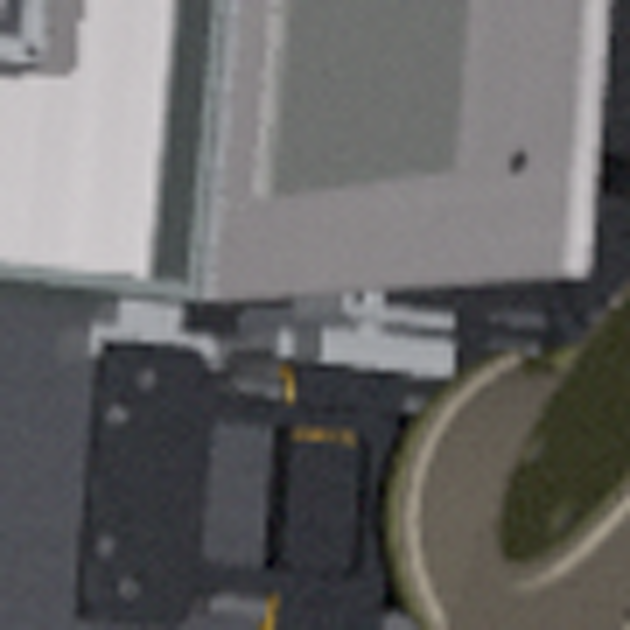

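View pics/s21a.png

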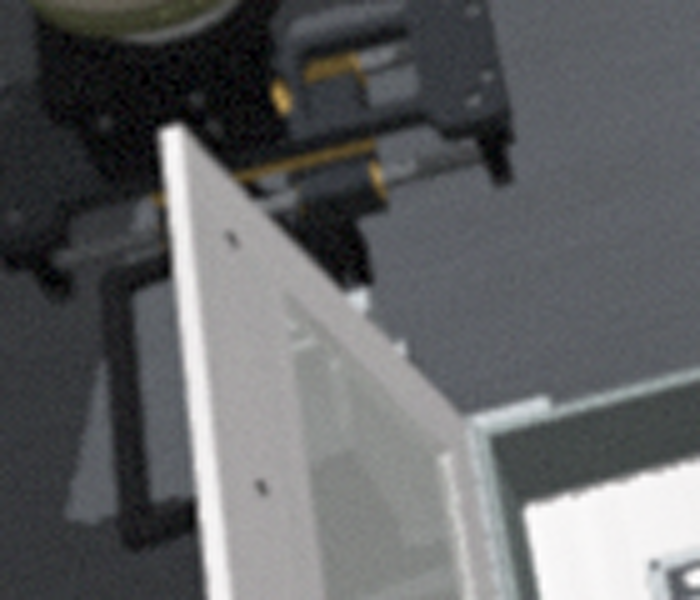

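Emit:
carry_out(
  commands=[
    [[255,0,0.1,0,0,0,0],[255,0,0.16,0,0,0,0],[255,0,0.2,0,0,0,0],[255,0,0.2,0,0,0,0]],
  ],
)

```text
time: 34.58
ee_pos: [0.3678, -0.2764, 0.158]
eef_rot: [0.738, 0.675, 0.001, 0.002]
ft_force: [0.9, -0.1, -0.5]
width: 0.0131
```

Emit:
carry_out(
  commands=[
    [[255,0,0.06,0,0,0,0],[255,0,0.12,0,0,0,0],[255,0,0.16,0,0,0,0],[255,0,0.16,0,0,0,0]],
  ],
)

```text
time: 35.08
ee_pos: [0.3695, -0.2766, 0.1574]
eef_rot: [0.738, 0.675, -0.001, -0.001]
ft_force: [-11.6, 1.6, 3.4]
width: 0.0132
```

Emit:
carry_out(
  commands=[
    [[150,0,0,0,0,0,0],[150,0,0,0,0,0,0],[150,0,0,0,0,0,0],[150,0,0,-0.6,0,0,0],[150,0,-0.3,-2,0,0,0],[150,0,-0.6,-4,0,0,0],[150,0,-0.6,-6,0,0,0],[150,0,-0.6,-8,0,0,0],[150,0,-0.6,-8,0,0,0],[150,0,-0.6,-8,0,0,0]],
  ],
)

```text
time: 36.33
ee_pos: [0.3548, -0.2752, 0.3576]
eef_rot: [0.738, 0.675, -0.0, -0.0]
ft_force: [-0.1, 0.3, -0.5]
width: 0.0353
```

Run:
```python
from h import *
s,e,Re=state();print(s["time"],e.round(4),s["width"],s["joint_positions"].round(2))
w,wi=snap("wrist","w22");t,ti=snap("top","t22");crop(t,310,100,490,280,4,"t22a");c,ci=snap("scene","s22")
```

```text
36.325 [ 0.3548 -0.2752  0.3576] 0.03532219853439469 [ 0.74 -0.09 -0.17  1.65 -0.01  1.58  2.05]
```

View pics/t22a.png

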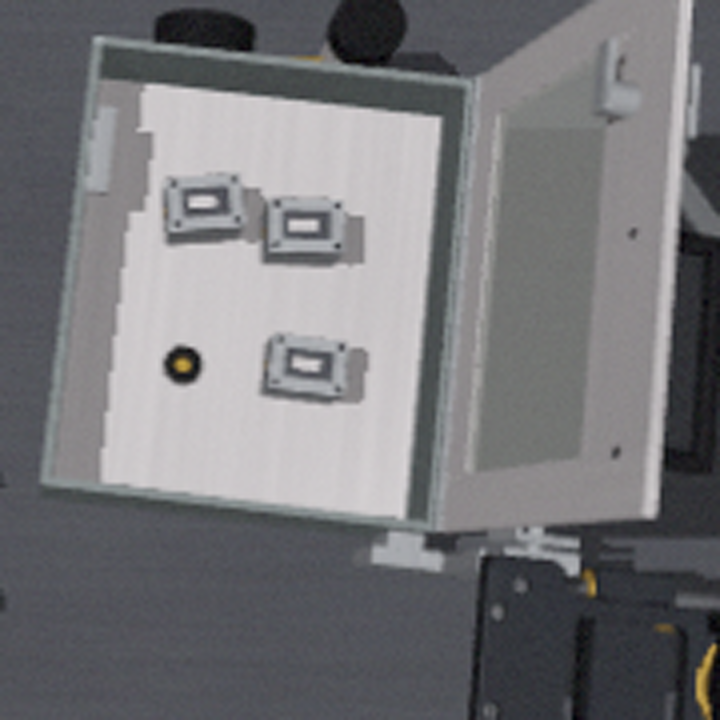

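View pics/w22.png

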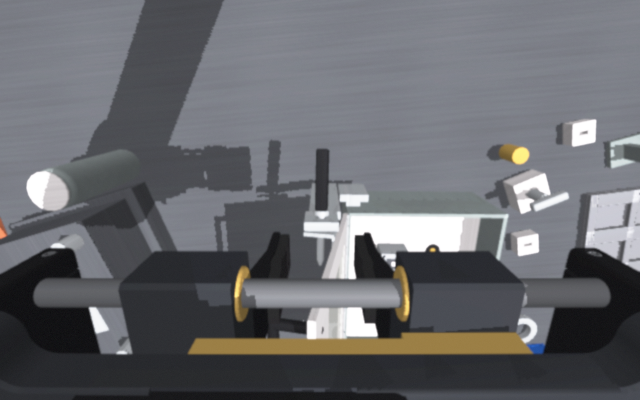

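Run:
```python
from h import *
t,ti=load("t22");w,wi=load("w22")
T=lambda l:[(310+a/4,100+b/4) for a,b in l]
for n,q in dict(A=[(168,178),(240,175),(243,228),(170,233)],B=[(266,199),(341,199),(340,250),(267,254)],C=[(270,336),(346,342),(343,392),(266,386)]).items():
    P=onz(ti,T(q),.09);ds=np.roll(P,-1,0)-P;c=P.mean(0);print(n,c.round(4),np.linalg.norm(ds,axis=1).round(3),[np.degrees(np.arctan2(v[1],v[0])).round(1) for v in ds],"cab rel centre",((c-H0)@ex).round(4),((c-H0)@ey-.11).round(4))
# pin back end
P=onz(wi,[(321.5,149.5),(322,209)],.184);print("pin grip back/front",P.round(4),[float((p-STAY)@ex) for p in P])
e=H0+.045*ex+.11*ey;p=H0+.05*ex+.09*ey
delta([p[0],p[1],.25],down(np.radians(-5.2)))
```

```text
A [ 0.6155 -0.12    0.09  ] [0.042 0.031 0.042 0.033] [np.float64(-86.4), np.float64(-176.6), np.float64(95.1), np.float64(2.6)] cab rel centre 0.0447 0.0333
B [ 0.6037 -0.1767  0.09  ] [0.043 0.03  0.042 0.032] [np.float64(-88.8), np.float64(178.7), np.float64(94.3), np.float64(1.1)] cab rel centre 0.0381 -0.0243
C [ 0.5229 -0.1782  0.09  ] [0.044 0.029 0.044 0.029] [np.float64(-93.4), np.float64(176.4), np.float64(86.6), np.float64(-4.4)] cab rel centre -0.0422 -0.0331
pin grip back/front [[ 0.3256 -0.2711  0.184 ]
 [ 0.3917 -0.2765  0.184 ]] [-0.07833993058135094, -0.011997163685826555]
t=36.48 ee [ 0.3545 -0.275   0.3565] row shift [ 4.98  10.064  4.234] turn [-0.038  0.019 18.008]
```

Run:
```python
from h import *
delta([.48,-.2,.385],down(np.radians(40)))
delta([.61,-.15,.385],down(np.radians(-2)))
delta([.61,-.15,.20],down(np.radians(-2)))
```

```text
t=36.48 ee [ 0.3545 -0.275   0.3565] row shift [ 3.441  4.726 -1.151] turn [-3.900e-02  3.000e-03  8.968e+00]
t=36.48 ee [ 0.3545 -0.275   0.3565] row shift [ 5.901  9.725 -1.164] turn [-0.038  0.018 17.368]
t=36.48 ee [ 0.3545 -0.275   0.3565] row shift [5.893 9.749 6.236] turn [-0.038  0.018 17.368]
```

Emit:
carry_out(
  commands=[
    [[80,0.7,0.8,-0.8,0,0,1.8],[80,1.4,1.8,-1.15,0,0,3.6],[80,2.1,2.8,-1.15,0,0,5.4],[80,2.8,3.8,-1.15,0,0,7.2],[80,3.4,4.7,-1.15,0,0,9],[80,4,6,-1.15,0,0,11],[80,4.7,7.3,-1.15,0,0,13],[80,5.4,8.6,-1.15,0,0,15],[80,5.9,9.7,-0.8,0,0,17],[80,5.9,9.7,1.5,0,0,17.4],[80,5.9,9.7,3.7,0,0,17.4],[80,5.9,9.7,5.9,0,0,17.4]],
  ],
)

```text
time: 37.98
ee_pos: [0.6082, -0.1496, 0.2057]
eef_rot: [1.0, -0.019, -0.002, -0.001]
ft_force: [0.6, -1.1, -0.3]
width: 0.0597
```

Emit:
carry_out(
  commands=[
    [[80,0,0,0.2,0,0,0],[80,0,0,0.2,0,0,0],[80,0,0,0.2,0,0,0],[80,0,0,0.2,0,0,0]],
  ],
)

```text
time: 38.48
ee_pos: [0.609, -0.1497, 0.2026]
eef_rot: [1.0, -0.019, -0.001, -0.0]
ft_force: [0.1, 0.5, 0.5]
width: 0.06
```

Run:
```python
from h import *
s,e,Re=state();print(s["time"],e.round(4),s["width"],s["joint_positions"].round(2))
w,wi=snap("wrist","w23")
```

```text
38.475 [ 0.609  -0.1497  0.2026] 0.05996916488169811 [ 0.42  0.37 -0.32  1.47  0.12  1.33  0.05]
```

View pics/w23.png

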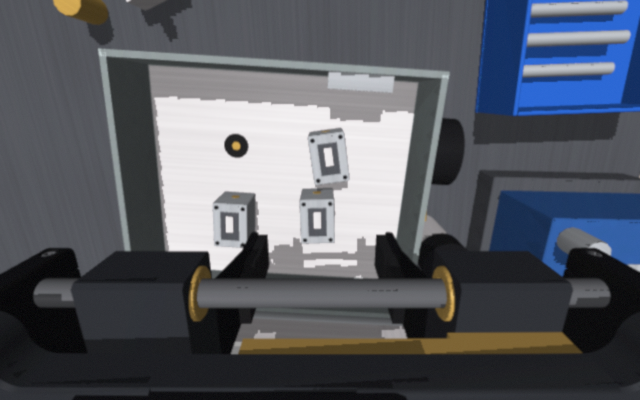

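Run:
```python
from h import *
w,wi=load("w23");crop(w,200,120,360,260,5,"w23a")
```

```text
(no output)
```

View pics/w23a.png

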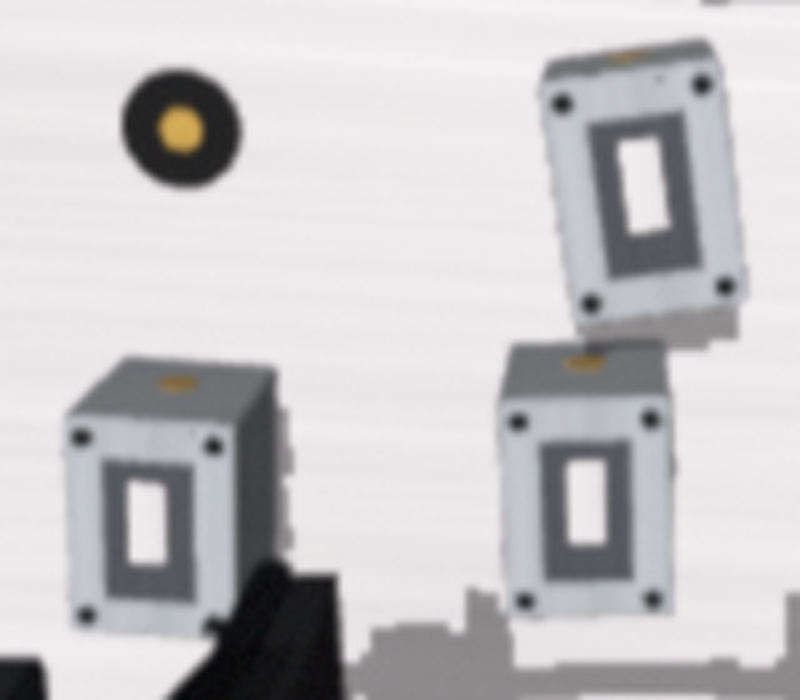

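```bash
cat >> h.py <<'E'
def quad(i,px,z):
    """4 px: far-left, far-right, near-right, near-left -> centre, tool yaw"""
    P=onz(i,px,z);c=P.mean(0);a=(P[1]-P[0])+(P[2]-P[3]);b=(P[0]-P[3])+(P[1]-P[2])
    ya=np.degrees(np.arctan2(a[1],a[0]));yb=np.degrees(np.arctan2(b[1],b[0]))-90
    print("centre",c.round(4),"dx %.4f dy %.4f"%(np.linalg.norm(a)/2,np.linalg.norm(b)/2),"yaw %.1f %.1f"%(ya,yb));return c,(ya+yb)/2
E
python3 - <<'E'
from h import *
w,wi=load("w23");C=lambda l:[(200+a/5,120+b/5) for a,b in l]
A,ya=quad(wi,C([(562,103),(702,84),(725,286),(591,304)]),.09)
B,yb=quad(wi,C([(517,422),(650,419),(653,600),(525,601)]),.09)
Cc,yc=quad(wi,C([(80,437),(212,445),(208,625),(86,614)]),.09)
delta([A[0],A[1],.12],down(np.radians(ya)))
delta([A[0],A[1],.066],down(np.radians(ya)))
E
```

```text
centre [ 0.6159 -0.1185  0.09  ] dx 0.0240 dy 0.0357 yaw 5.6 5.5
centre [ 0.6032 -0.177   0.09  ] dx 0.0241 dy 0.0357 yaw -1.2 -0.8
centre [ 0.5216 -0.1778  0.09  ] dx 0.0235 dy 0.0358 yaw -6.8 -6.8
t=38.52 ee [ 0.6088 -0.1496  0.2022] row shift [ 0.246 -1.251  3.288] turn [-0.014  0.027 -1.536]
t=38.52 ee [ 0.6088 -0.1496  0.2022] row shift [ 0.251 -1.249  5.448] turn [-0.014  0.027 -1.536]
```

Emit:
carry_out(
  commands=[
    [[80,0.12,-0.6,1,0,0,-0.8],[80,0.25,-1.25,2,0,0,-1.5],[80,0.25,-1.25,3.2,0,0,-1.5],[80,0.25,-1.25,4.4,0,0,-1.5],[80,0.25,-1.25,5.3,0,0,-1.5],[80,0.25,-1.25,5.45,0,0,-1.5],[80,0.25,-1.25,5.45,0,0,-1.5],[255,0.25,-1.25,5.45,0,0,-1.5],[255,0.25,-1.25,5.45,0,0,-1.5],[255,0.25,-1.25,5.45,0,0,-1.5],[255,0.25,-1.25,5.45,0,0,-1.5]],
  ],
  grip_force=50,
)

```text
time: 39.9
ee_pos: [0.616, -0.1185, 0.0662]
eef_rot: [0.999, 0.047, -0.001, -0.001]
ft_force: [1.0, -0.7, 1.0]
width: 0.0312
```

Run:
```python
from h import *
delta([.545,.19,.22],down(np.radians(2.7)))
```

```text
t=39.90 ee [ 0.616  -0.1185  0.0662] row shift [ -1.691 -12.56   -6.132] turn [-0.013  0.022  0.529]
```

Emit:
carry_out(
  commands=[
    [[255,0,0,-0.4,0,0,0],[255,0,0,-2.0,0,0,0],[255,0,0,-4.0,0,0,0],[255,0,0,-5.8,0,0,0],[255,-0.2,-1.6,-6.1,0,0,0.1],[255,-0.6,-4,-6.1,0,0,0.3],[255,-0.9,-6.4,-6.1,0,0,0.5],[255,-1.2,-8.8,-6.1,0,0,0.5],[255,-1.5,-11,-6.1,0,0,0.5],[255,-1.7,-12.5,-6.1,0,0,0.5],[255,-1.7,-12.5,-6.1,0,0,0.5],[255,-1.7,-12.5,-6.1,0,0,0.5]],
  ],
)

```text
time: 41.4
ee_pos: [0.5449, 0.1877, 0.219]
eef_rot: [1.0, 0.025, -0.001, -0.0]
ft_force: [0.9, -0.8, -5.2]
width: 0.032
```

Emit:
carry_out(
  commands=[
    [[255,0,0,0,0,0,0],[255,0,0,0,0,0,0]],
  ],
)

```text
time: 41.65
ee_pos: [0.5451, 0.1866, 0.219]
eef_rot: [1.0, 0.024, -0.001, 0.0]
ft_force: [0.8, -0.1, -6.1]
width: 0.0316
```

Run:
```python
from h import *
s,e,Re=state();print(s["time"],e.round(4),s["width"],s["ft_force"].round(2))
w,wi=snap("wrist","w24")
```

```text
41.65 [0.5451 0.1866 0.219 ] 0.03158670335236724 [ 0.81 -0.09 -6.14]
```

View pics/w24.png

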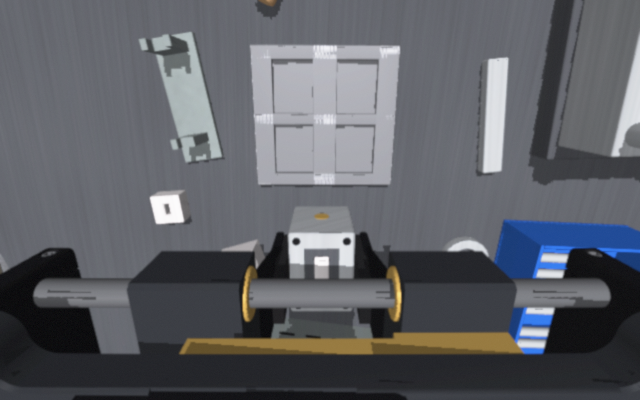

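Run:
```python
from h import *
w,wi=load("w24");crop(w,245,38,405,195,4.5,"w24a")
c,y=quad(wi,[(251,46),(399,45.5),(392,185),(258.5,187)],.014)
```

```text
centre [0.5454 0.2445 0.014 ] dx 0.1570 dy 0.1527 yaw 3.2 3.0
```

View pics/w24a.png

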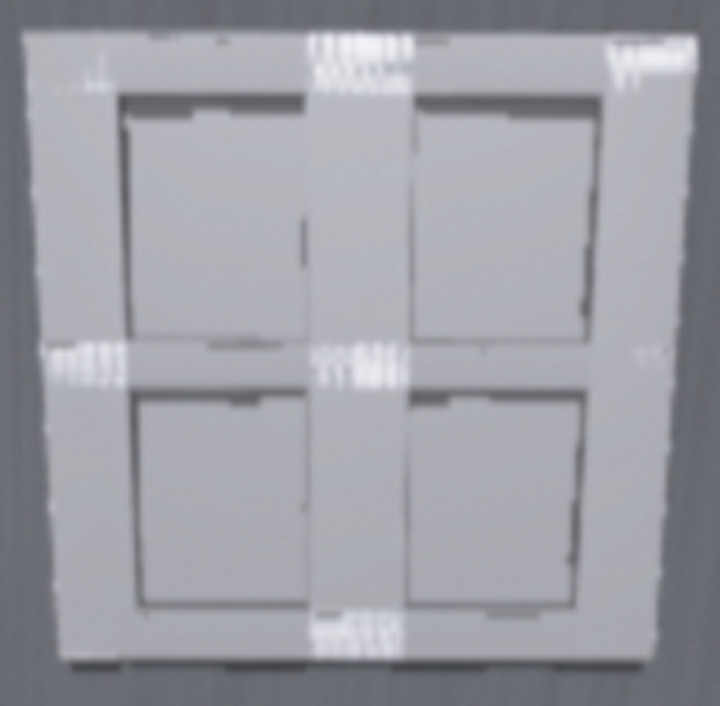

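Run:
```python
from h import *
w,wi=load("w24");C=lambda l:[(245+a/4.5,38+b/4.5) for a,b in l]
for q in ([(119,95),(305,95),(306,340),(131,341)],[(414,95),(602,95),(590,340),(412,340)],[(131,390),(306,390),(308,605),(139,605)],[(408,392),(587,392),(578,605),(407,605)]):
    quad(wi,C(q),.014)
u=np.array([np.cos(np.radians(2.9)),np.sin(np.radians(2.9))]);v=np.array([-u[1],u[0]])
for n,(a,b) in dict(FL=(-.034,.035),FR=(.034,.035),NL=(-.034,-.035),NR=(.034,-.035)).items():
    p=np.array([.5452,.2444])+a*u+b*v;print(n,p.round(4))
```

```text
centre [0.5087 0.2781 0.014 ] dx 0.0436 dy 0.0562 yaw 2.8 2.8
centre [0.5784 0.2814 0.014 ] dx 0.0441 dy 0.0561 yaw 2.7 2.8
centre [0.5115 0.2105 0.014 ] dx 0.0439 dy 0.0550 yaw 2.7 2.6
centre [0.5814 0.2136 0.014 ] dx 0.0446 dy 0.0545 yaw 2.7 3.1
FL [0.5095 0.2776]
FR [0.5774 0.2811]
NL [0.513  0.2077]
NR [0.5809 0.2112]
```

Run:
```python
from h import *
delta([.5782,.2812,.12],down(np.radians(2.8)))
delta([.5782,.2812,.0228],down(np.radians(2.8)))
```

```text
t=41.70 ee [0.5451 0.1868 0.219 ] row shift [ 1.515 -3.707  3.955] turn [-0.    0.03 -0.01]
t=41.70 ee [0.5451 0.1868 0.219 ] row shift [ 1.525 -3.707  7.843] turn [-0.    0.03 -0.01]
```

Emit:
carry_out(
  commands=[
    [[255,0.7,-1.8,0.8,0,0.03,0],[255,1.52,-3.7,2.0,0,0.03,0],[255,1.52,-3.7,3.6,0,0.03,0],[255,1.52,-3.7,5.2,0,0.03,0],[255,1.52,-3.7,6.6,0,0.03,0],[255,1.52,-3.7,7.4,0,0.03,0],[255,1.52,-3.7,7.6,0,0.03,0],[255,1.52,-3.7,7.6,0,0.03,0]],
  ],
)

```text
time: 42.7
ee_pos: [0.5787, 0.2813, 0.0299]
eef_rot: [1.0, 0.024, 0.001, -0.0]
ft_force: [0.2, 0.0, -5.1]
width: 0.0315
```

Run:
```python
from h import *
delta([.5782,.2812,.0226],down(np.radians(2.8)))
```

```text
t=42.70 ee [0.5787 0.2813 0.0299] row shift [-0.021  0.005  0.292] turn [-0.007 -0.013 -0.012]
```

Emit:
carry_out(
  commands=[
    [[255,-0.02,0,0.15,0,0,0],[255,-0.02,0,0.26,0,0,0],[255,-0.02,0,0.29,0,0,0],[255,-0.02,0,0.29,0,0,0],[140,-0.02,0,0.29,0,0,0],[110,-0.02,0,0.29,0,0,0],[110,-0.02,0,0.29,0,0,0],[110,-0.02,0,-0.6,0,0,0],[110,-0.02,0,-2.5,0,0,0],[110,-0.02,0,-4.5,0,0,0],[110,-0.02,0,-6.5,0,0,0],[110,-0.02,0,-7.6,0,0,0]],
  ],
)

```text
time: 44.2
ee_pos: [0.5786, 0.282, 0.2251]
eef_rot: [1.0, 0.024, 0.003, -0.001]
ft_force: [-0.9, 0.3, -0.6]
width: 0.0494
```

Run:
```python
from h import *
s,e,Re=state();print(s["time"],e.round(4),s["width"])
t,ti=snap("top","t25");crop(t,160,120,460,260,2.6,"t25a")
w,wi=snap("wrist","w25")
delta([.603,-.15,.22],down(np.radians(-1)))
```

```text
44.2 [0.5786 0.282  0.2251] 0.04941505063868917
t=44.30 ee [0.5793 0.2824 0.2257] row shift [ 0.118 17.322  0.166] turn [-0.045 -0.09   0.749]
```

View pics/t25a.png

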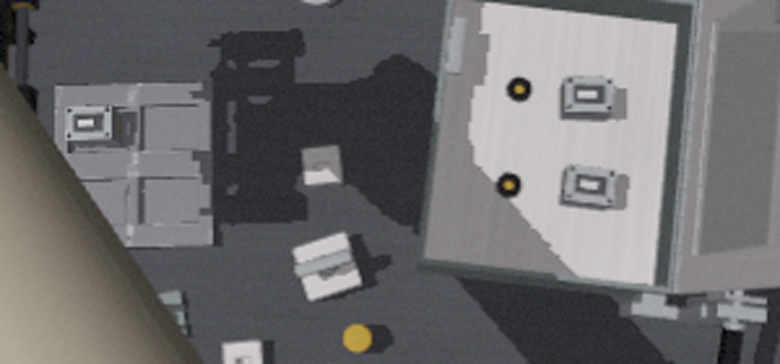

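View pics/w25.png

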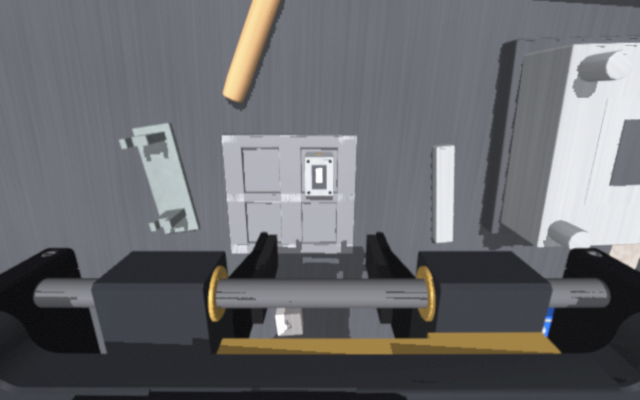

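Emit:
carry_out(
  commands=[
    [[80,0,2,0,0,-0.09,0.2],[80,0,4.2,0,0,-0.09,0.4],[80,0,6.4,0,0,-0.09,0.6],[80,0.05,8.6,0,0,-0.09,0.7],[80,0.05,10.8,0,0,-0.09,0.7],[80,0.1,13,0,0,-0.09,0.7],[80,0.1,15.2,0,0,-0.09,0.7],[80,0.1,16.8,0.1,0,-0.09,0.7],[80,0.1,17.3,0.2,0,-0.09,0.7],[80,0.1,17.3,0.5,0,-0.09,0.7],[80,0.1,17.3,0.7,0,-0.09,0.7],[80,0.1,17.3,0.7,0,-0.09,0.7]],
  ],
)

```text
time: 45.8
ee_pos: [0.6025, -0.1475, 0.2062]
eef_rot: [1.0, -0.005, -0.0, -0.002]
ft_force: [-0.3, -0.5, 0.3]
width: 0.0597
```

Emit:
carry_out(
  commands=[
    [[80,0,0,0,0,0,0],[80,0,0,0,0,0,0]],
  ],
)

```text
time: 46.05
ee_pos: [0.6027, -0.1469, 0.2064]
eef_rot: [1.0, -0.005, -0.0, -0.002]
ft_force: [-0.1, -1.1, 0.7]
width: 0.0597
```

Run:
```python
from h import *
s,e,Re=state();print(s["time"],e.round(4),s["width"],np.abs(s["joint_vel"]).max())
w,wi=snap("wrist","w26");crop(w,200,120,360,260,5,"w26a")
```

```text
46.05 [ 0.6027 -0.1469  0.2064] 0.0597177594356305 0.0053305462706845
```

View pics/w26a.png

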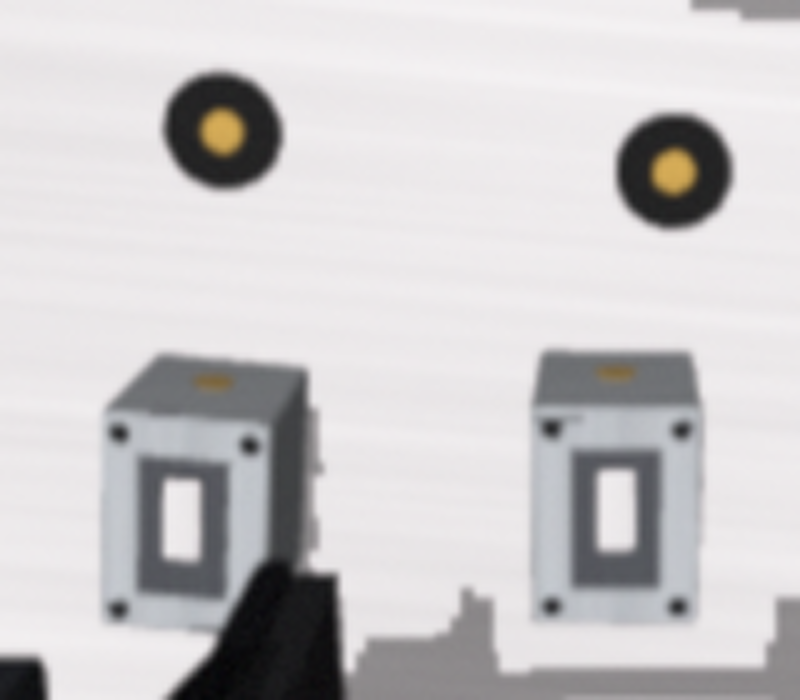

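Run:
```python
from h import *
w,wi=load("w26");C=lambda l:[(200+a/5,120+b/5) for a,b in l]
B,yb=quad(wi,C([(551,429),(681,429),(677,606),(551,606)]),.09)
delta([B[0],B[1],.066],down(np.radians(yb)))
```

```text
centre [ 0.6031 -0.1769  0.09  ] dx 0.0239 dy 0.0356 yaw -0.6 -1.1
t=46.10 ee [ 0.6027 -0.1472  0.2064] row shift [0.035 1.212 5.61 ] turn [-0.053  0.007  0.057]
```

Emit:
carry_out(
  commands=[
    [[80,0.03,0.6,1,-0.05,0,0],[80,0.03,1.2,2,-0.05,0,0],[80,0.03,1.2,3.2,-0.05,0,0],[80,0.03,1.2,4.4,-0.05,0,0],[80,0.03,1.2,5.4,-0.05,0,0],[80,0.03,1.2,5.6,-0.05,0,0],[80,0.03,1.2,5.6,-0.05,0,0],[255,0.03,1.2,5.6,-0.05,0,0],[255,0.03,1.2,5.6,-0.05,0,0],[255,0.03,1.2,5.6,-0.05,0,0],[255,0.03,1.2,5.6,-0.05,0,0]],
  ],
  grip_force=50,
)

```text
time: 47.48
ee_pos: [0.6033, -0.1766, 0.0666]
eef_rot: [1.0, -0.005, 0.0, -0.0]
ft_force: [0.6, 0.1, 2.1]
width: 0.0315
```

Run:
```python
from h import *
s,e,Re=state();print(s["width"],s["ft_force"].round(1))
delta([.5087,.2781,.21],down(np.radians(2.8)))
```

```text
0.03145928373402184 [0.6 0.1 2.1]
t=47.48 ee [ 0.6033 -0.1766  0.0666] row shift [ -3.968 -18.15   -5.734] turn [-0.001 -0.002 -0.677]
```

Emit:
carry_out(
  commands=[
    [[255,0,0,-0.4,0,0,0],[255,0,0,-2.4,0,0,0],[255,0,0,-4.4,0,0,0],[255,-0.2,-1.2,-5.7,0,0,0],[255,-0.8,-3.5,-5.7,0,0,-0.2],[255,-1.4,-5.9,-5.7,0,0,-0.4],[255,-1.9,-8.3,-5.7,0,0,-0.6],[255,-2.4,-10.7,-5.7,0,0,-0.68],[255,-2.9,-13.1,-5.7,0,0,-0.68],[255,-3.4,-15.5,-5.7,0,0,-0.68],[255,-3.8,-17.5,-5.7,0,0,-0.68],[255,-3.97,-18.15,-5.7,0,0,-0.68]],
  ],
)

```text
time: 48.98
ee_pos: [0.5065, 0.282, 0.2093]
eef_rot: [1.0, 0.027, -0.0, -0.001]
ft_force: [0.7, -0.8, -4.3]
width: 0.0319
```

Emit:
carry_out(
  commands=[
    [[255,0,0,0.5,0,0,0],[255,0,0,1.0,0,0,0],[255,0,0,1.0,0,0,0],[255,0,0,1.0,0,0,0]],
  ],
)

```text
time: 49.48
ee_pos: [0.507, 0.2809, 0.1844]
eef_rot: [1.0, 0.026, -0.0, -0.0]
ft_force: [0.4, -0.3, -4.6]
width: 0.0316
```

Run:
```python
from h import *
s,e,Re=state();print(s["width"],s["ft_force"].round(1),np.abs(s["joint_vel"]).max())
delta([.5087,.2781,.0302],down(np.radians(2.8)))
```

```text
0.0315990346177478 [ 0.4 -0.3 -4.6] 0.011104312857375204
t=49.48 ee [0.507  0.2809 0.1844] row shift [0.067 0.121 6.167] turn [-0.011  0.009  0.044]
```

Emit:
carry_out(
  commands=[
    [[255,0.07,0.12,1.0,0,0,0.04],[255,0.07,0.12,2.4,0,0,0.04],[255,0.07,0.12,3.8,0,0,0.04],[255,0.07,0.12,5.0,0,0,0.04],[255,0.07,0.12,5.9,0,0,0.04],[255,0.07,0.12,6.15,0,0,0.04],[255,0.07,0.12,6.15,0,0,0.04]],
  ],
)

```text
time: 50.35
ee_pos: [0.5092, 0.2782, 0.0312]
eef_rot: [1.0, 0.024, -0.0, -0.001]
ft_force: [-0.3, 0.7, -3.8]
width: 0.0317
```

Run:
```python
from h import *
delta([.5087,.2781,.0228],down(np.radians(2.8)))
```

```text
t=50.35 ee [0.5092 0.2782 0.0312] row shift [-0.02   0.002  0.336] turn [-0.014  0.005 -0.   ]
```

Emit:
carry_out(
  commands=[
    [[255,-0.02,0,0.18,0,0,0],[255,-0.02,0,0.3,0,0,0],[255,-0.02,0,0.34,0,0,0],[255,-0.02,0,0.34,0,0,0],[140,-0.02,0,0.34,0,0,0],[110,-0.02,0,0.34,0,0,0],[110,-0.02,0,0.34,0,0,0],[110,-0.02,0,-0.6,0,0,0],[110,-0.02,0,-2.5,0,0,0],[110,-0.02,0,-4.5,0,0,0],[110,-0.02,0,-6.5,0,0,0],[110,-0.02,0,-7.2,0,0,0]],
  ],
)

```text
time: 51.85
ee_pos: [0.5098, 0.2788, 0.2147]
eef_rot: [1.0, 0.024, 0.002, -0.002]
ft_force: [0.2, -0.1, -0.5]
width: 0.0495
```

Run:
```python
from h import *
s,e,Re=state();print(s["time"],e.round(4),s["width"])
delta([.5216,-.148,.206],down(np.radians(-6.8)))
t,ti=snap("top","t27");crop(t,160,120,460,260,2.6,"t27a")
```

```text
51.85 [0.5098 0.2788 0.2147] 0.04950016167308004
t=51.85 ee [0.5098 0.2788 0.2147] row shift [-0.363 17.074  0.294] turn [-0.039 -0.044  1.92 ]
```

View pics/t27a.png

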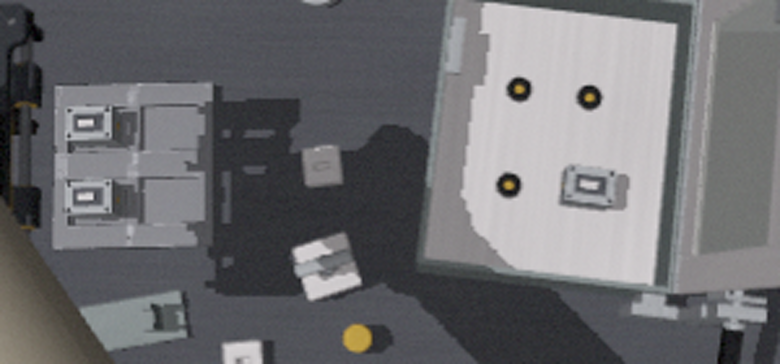

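Emit:
carry_out(
  commands=[
    [[80,0,2,0,0,0,0.3],[80,-0.1,4.2,0,0,0,0.6],[80,-0.1,6.4,0,0,0,0.9],[80,-0.2,8.6,0,0,0,1.2],[80,-0.2,10.8,0,0,0,1.5],[80,-0.3,13,0,0,0,1.8],[80,-0.3,15.2,0.1,0,0,1.9],[80,-0.36,16.8,0.2,-0.04,-0.04,1.92],[80,-0.36,17.07,0.3,-0.04,-0.04,1.92],[80,-0.36,17.07,0.3,-0.04,-0.04,1.92],[80,-0.36,17.07,0.3,-0.04,-0.04,1.92],[80,-0.36,17.07,0.3,-0.04,-0.04,1.92]],
  ],
)

```text
time: 53.4
ee_pos: [0.522, -0.1466, 0.2065]
eef_rot: [0.998, -0.058, 0.0, -0.0]
ft_force: [0.5, 0.4, 0.1]
width: 0.0599
```

Emit:
carry_out(
  commands=[
    [[80,0,0,0,0,0,0],[80,0,0,0,0,0,0]],
  ],
)

```text
time: 53.65
ee_pos: [0.5221, -0.1462, 0.2066]
eef_rot: [0.998, -0.058, 0.001, -0.0]
ft_force: [-0.3, 0.2, -0.3]
width: 0.0594
```

Run:
```python
from h import *
s,e,Re=state();print(s["time"],e.round(4),s["width"],np.abs(s["joint_vel"]).max())
w,wi=snap("wrist","w28");crop(w,240,120,400,260,5,"w28a")
```

```text
53.65 [ 0.5221 -0.1462  0.2066] 0.05936618772400583 0.004085576698717801
```

View pics/w28a.png

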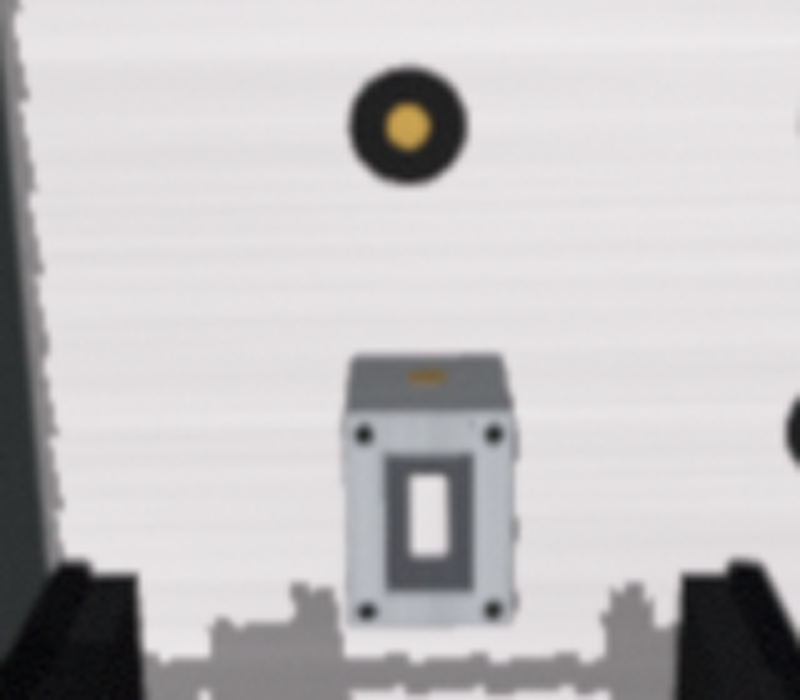

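Run:
```python
from h import *
w,wi=load("w28");C=lambda l:[(240+a/5,120+b/5) for a,b in l]
B,yb=quad(wi,C([(364,434),(494,434),(493,609),(367,610)]),.09)
delta([B[0],B[1],.066],down(np.radians(yb)))
```

```text
centre [ 0.522  -0.1779  0.09  ] dx 0.0240 dy 0.0355 yaw -6.5 -6.2
t=53.70 ee [ 0.5221 -0.1464  0.2066] row shift [0.136 1.255 5.624] turn [-0.002 -0.012 -0.068]
```

Emit:
carry_out(
  commands=[
    [[80,0.13,0.6,1,0,0,-0.05],[80,0.13,1.25,2,0,0,-0.05],[80,0.13,1.25,3.2,0,0,-0.05],[80,0.13,1.25,4.4,0,0,-0.05],[80,0.13,1.25,5.4,0,0,-0.05],[80,0.13,1.25,5.62,0,0,-0.05],[80,0.13,1.25,5.62,0,0,-0.05],[255,0.13,1.25,5.62,0,0,-0.05],[255,0.13,1.25,5.62,0,0,-0.05],[255,0.13,1.25,5.62,0,0,-0.05],[255,0.13,1.25,5.62,0,0,-0.05]],
  ],
  grip_force=50,
)

```text
time: 55.08
ee_pos: [0.5221, -0.1778, 0.0664]
eef_rot: [0.998, -0.056, 0.001, 0.0]
ft_force: [-0.1, 0.5, 1.7]
width: 0.0318
```

Run:
```python
from h import *
s,e,Re=state();print(s["width"],s["ft_force"].round(1))
delta([.581,.213,.21],down(np.radians(2.8)))
```

```text
0.03180453712293196 [-0.1  0.5  1.7]
t=55.08 ee [ 0.5221 -0.1778  0.0664] row shift [  0.601 -15.8    -5.74 ] turn [ 1.000e-03 -2.000e-02 -1.846e+00]
```

Emit:
carry_out(
  commands=[
    [[255,0,0,-0.4,0,0,0],[255,0,0,-2.4,0,0,0],[255,0,0,-4.4,0,0,0],[255,0,-1,-5.7,0,0,0],[255,0.1,-3.2,-5.7,0,0,-0.4],[255,0.2,-5.5,-5.7,0,0,-0.8],[255,0.3,-7.8,-5.7,0,0,-1.2],[255,0.4,-10.1,-5.7,0,0,-1.6],[255,0.5,-12.4,-5.7,0,0,-1.85],[255,0.6,-14.6,-5.7,0,0,-1.85],[255,0.6,-15.8,-5.2,0,0,-1.85],[255,0.6,-15.8,-4.7,0,0,-1.85]],
  ],
)

```text
time: 56.58
ee_pos: [0.5798, 0.2163, 0.1835]
eef_rot: [1.0, 0.027, 0.0, -0.001]
ft_force: [-0.7, -0.6, -3.5]
width: 0.0316
```

Emit:
carry_out(
  commands=[
    [[255,0,0,0,0,0,0],[255,0,0,0,0,0,0],[255,0,0,0,0,0,0]],
  ],
)

```text
time: 56.95
ee_pos: [0.5803, 0.2155, 0.1842]
eef_rot: [1.0, 0.026, 0.001, -0.001]
ft_force: [0.6, -0.1, -4.4]
width: 0.0314
```

Run:
```python
from h import *
s,e,Re=state();print(s["width"],s["ft_force"].round(1),np.abs(s["joint_vel"]).max())
delta([.581,.213,.0302],down(np.radians(2.8)))
```

```text
0.03142471641422008 [ 0.6 -0.1 -4.4] 0.002421571856809664
t=56.95 ee [0.5803 0.2155 0.1842] row shift [0.014 0.109 6.16 ] turn [-0.012 -0.018  0.044]
```

Emit:
carry_out(
  commands=[
    [[255,0.01,0.1,1.0,0,0,0.04],[255,0.01,0.1,2.4,0,0,0.04],[255,0.01,0.1,3.8,0,0,0.04],[255,0.01,0.1,5.0,0,0,0.04],[255,0.01,0.1,5.9,0,0,0.04],[255,0.01,0.1,6.15,0,0,0.04],[255,0.01,0.1,6.15,0,0,0.04]],
  ],
)

```text
time: 57.82
ee_pos: [0.5813, 0.213, 0.031]
eef_rot: [1.0, 0.024, 0.001, -0.001]
ft_force: [1.1, -0.3, -3.7]
width: 0.0315
```

Run:
```python
from h import *
delta([.581,.213,.0226],down(np.radians(2.8)))
```

```text
t=57.83 ee [0.5813 0.213  0.031 ] row shift [-0.011 -0.     0.336] turn [-0.013 -0.023 -0.002]
```

Emit:
carry_out(
  commands=[
    [[255,-0.01,0,0.18,0,0,0],[255,-0.01,0,0.3,0,0,0],[255,-0.01,0,0.34,0,0,0],[255,-0.01,0,0.34,0,0,0],[140,-0.01,0,0.34,0,0,0],[110,-0.01,0,0.34,0,0,0],[110,-0.01,0,0.34,0,0,0],[110,-0.01,0,-0.6,0,0,0],[110,-0.01,0,-2.5,0,0,0],[110,-0.01,0,-4.5,0,0,0],[110,-0.01,0,-6.5,0,0,0],[110,-0.01,2.0,-7.2,0,0,0]],
  ],
)

```text
time: 59.32
ee_pos: [0.5833, 0.1674, 0.2149]
eef_rot: [1.0, 0.028, 0.003, -0.002]
ft_force: [0.4, -1.3, -0.2]
width: 0.0493
```

Emit:
carry_out(
  commands=[
    [[110,0,1.8,0,0,0,0],[110,0,2.5,0,0,0,0],[110,0,2.5,0,0,0,0],[110,0,2.5,0,0,0,0]],
  ],
)

```text
time: 59.82
ee_pos: [0.5863, 0.1071, 0.2144]
eef_rot: [1.0, 0.029, 0.003, -0.003]
ft_force: [0.1, -0.2, -0.4]
width: 0.0499
```

Run:
```python
from h import *
s,e,Re=state();print(s["time"],e.round(4),s["width"])
w,wi=snap("wrist","w30");t,ti=snap("top","t30");crop(t,160,110,460,280,2.6,"t30a");c,ci=snap("scene","s30")
```

```text
59.825 [0.5863 0.1071 0.2144] 0.0498677700706536
```

View pics/w30.png

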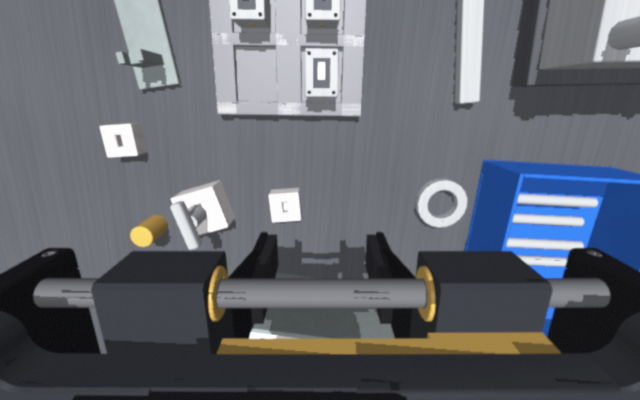

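View pics/t30a.png

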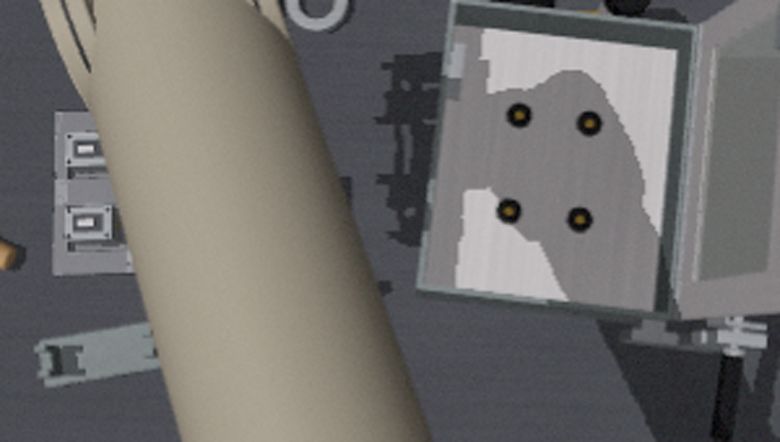

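View pics/s30.png

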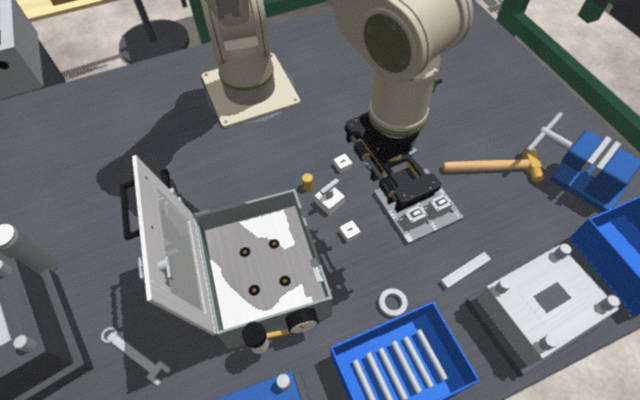

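Emit:
carry_out(
  commands=[
    [[110,0,2,-1,0,0,0],[110,0,4,-2,0,0,0],[110,0,6,-3,0,0,0],[110,0,8,-4,0,0,0],[110,0,8.5,-4,0,0,0],[110,0,8.5,-4,0,0,0],[110,0,8.5,-4,0,0,0],[110,0,8.5,-4,0,0,0]],
  ],
)

```text
time: 60.98
ee_pos: [0.5982, -0.1041, 0.3129]
eef_rot: [1.0, 0.03, 0.003, -0.003]
ft_force: [0.3, 0.1, -0.1]
width: 0.0495
```

Run:
```python
from h import *
s,e,Re=state();print(s["time"],e.round(4),s["ft_force"].round(1))
t,ti=snap("top","t31");crop(t,170,140,310,250,5,"t31a");crop(t,380,210,460,270,8,"t31b");c,ci=snap("scene","s31");crop(c,300,140,480,250,4,"s31a")
```

```text
60.975 [ 0.5982 -0.1041  0.3129] [ 0.3  0.1 -0.1]
```

View pics/t31a.png

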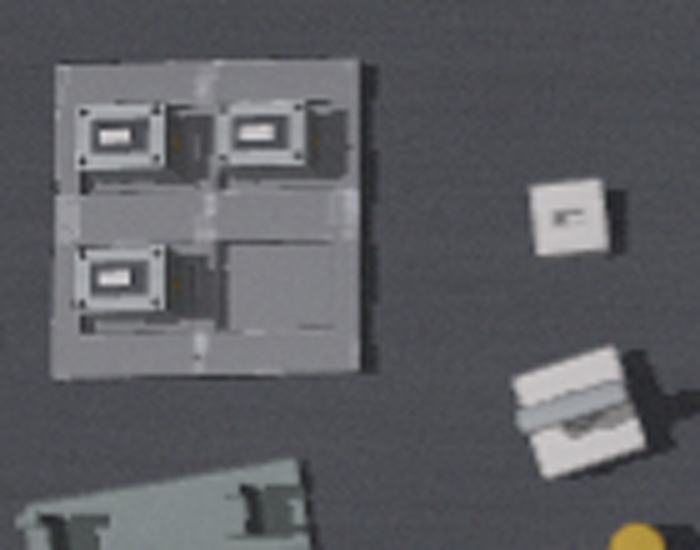

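View pics/t31b.png

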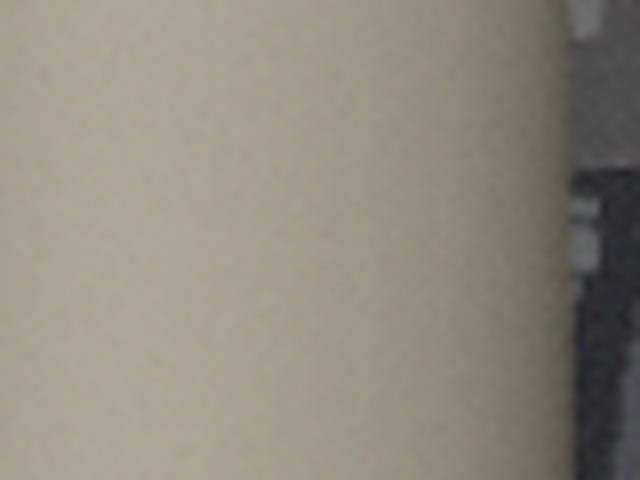

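View pics/s31a.png

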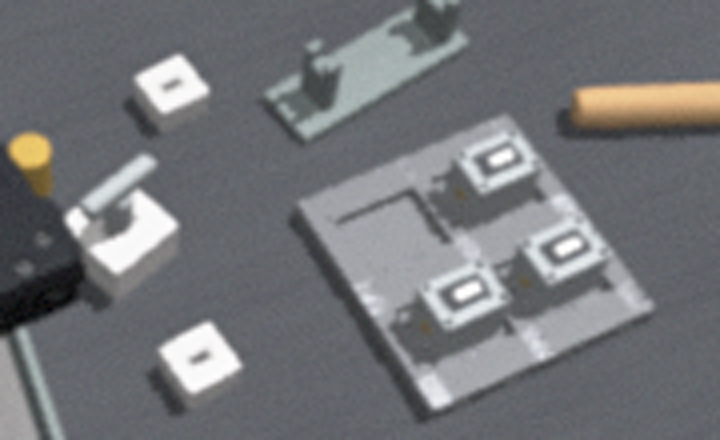

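Run:
```python
from h import *
_,ti=load("t31");_,ci=load("s31")
T=lambda a,b:(170+a/5,140+b/5);S=lambda a,b:(300+a/4,140+b/4)
for n,a,b in(("FR",(114,136),(568,246)),("NR",(256,132),(467,290)),("FL",(114,278),(501,157))):
    x,rs=tri([(ti,T(*a)),(ci,S(*b))]);d=x[:2]-[.5452,.2446];u=np.radians(2.8)
    print(n,x.round(4),np.round(rs,4),"tray xy",round(float(d[0]*np.cos(u)+d[1]*np.sin(u)),4),round(float(-d[0]*np.sin(u)+d[1]*np.cos(u)),4))
r.close_job()
```

```text
FR [0.578  0.2815 0.0489] [0.0001 0.0001] tray xy 0.0346 0.0353
NR [0.5809 0.2126 0.0507] [0.0004 0.0004] tray xy 0.0341 -0.0337
FL [0.5089 0.2775 0.0502] [0.0004 0.0004] tray xy -0.0347 0.0346
the job is handed in; nothing more can be done
```

The job is handed in at about 61 s of the 210 s. All the steps went through in order, with three inserts in the tray; `close_job` gives no verdict, so the results below are from my own checks.

- **Key and latch:** I turned the latch a quarter turn clockwise with the T-key. By camera it stood close to its stop. The key is back upright in the largest block.
- **Panel and pin:** I swung the panel to its stop at about 1.75 rad, estimated from the arm's position. The pin went through the bracket and ear until the collar met the bracket with about 12 N. The camera puts its tip about 57 mm past the bracket mouth. In the last top view the pin was mostly behind the arm; the picture just before it showed it in place.
- **Inserts:** All three inserts present are each in a nest of their own, and the cabinet is empty. The final top and scene pictures show them upright and within about 1 mm of the nest centres.

**Checks that disagreed**
- **Insert height:** Sighting the insert tops from two cameras gave 49–51 mm, where 46 mm is expected. I put this down to camera error, because the arm set each one down within 1 mm of the height worked out for the nest floor and the tops look level.
- **Stay bracket:** The wrist and top cameras differed by about 2.5 mm on its sideways position. I aimed the pin between the two, and it went in without resistance.

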